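# Turn the drying test panels

### The job

Stop the panel dryer by pushing its red mushroom button down until it latches. With the lifter, never with the gripper's fingers, tip every panel over the step so that it lies flat on the grey deck with its bare steel face up, then stand one brass weight upright on the middle of each turned panel, stand the lifter back on its mat and, once all the weights are on, twist the red button clockwise so that it springs up again. Leave the beaker, the jar and the bottle as they stand.

Things in the scene. Friction and masses are not known exactly. Their poses are not given: they have to be found in the camera images.
- rack: Fixed drying rack for test panels, 156 mm long (x), 254 mm wide (y). Origin at table height below the middle of its step edge; x points across the step, away from the robot. Step: the ledge (near side) is 18 mm, the deck (far side) 21.5 mm high, so the 3.5 mm step stops a panel from sliding forward. Beyond the deck a blue rim, 30 mm high.
- ledge (a point): Centre of the top of the rack's bare aluminium ledge: rack x -44 to 0 mm, 18 mm high. Five dark ribs (6 mm wide, 24 mm high) at rack y -124, -62, 0, 62, 124 mm make four 56 mm lanes centred at y -93, -31, 31, 93 mm. Nothing stands on the table before the ledge, so the near 27 mm or so of each panel overhang with an 18 mm gap below.
- deck (a point): Centre of the top of the rack's flat grey deck, rack x 0 to 90 mm, 21.5 mm above the table, where the turned panels must lie.
- panel1_center (a point): Centre of a steel test panel, 70 x 50 x 5 mm, 0.12 kg; x along the 70 mm, z out of its green face (the other is bare steel). It starts green face up in a lane of the ledge, its far edge within 3 mm of the step. Tipped over about that edge it lies on the deck, its centre about 32 mm beyond the step. None if this panel is absent (3 or 4 are there).
- panel2_center (a point): Centre of a steel test panel, 70 x 50 x 5 mm, 0.12 kg; x along the 70 mm, z out of its green face (the other is bare steel). It starts green face up in a lane of the ledge, its far edge within 3 mm of the step. Tipped over about that edge it lies on the deck, its centre about 32 mm beyond the step. None if this panel is absent (3 or 4 are there).
- panel3_center (a point): Centre of a steel test panel, 70 x 50 x 5 mm, 0.12 kg; x along the 70 mm, z out of its green face (the other is bare steel). It starts green face up in a lane of the ledge, its far edge within 3 mm of the step. Tipped over about that edge it lies on the deck, its centre about 32 mm beyond the step. None if this panel is absent (3 or 4 are there).
- panel4_center (a point): Centre of a steel test panel, 70 x 50 x 5 mm, 0.12 kg; x along the 70 mm, z out of its green face (the other is bare steel). It starts green face up in a lane of the ledge, its far edge within 3 mm of the step. Tipped over about that edge it lies on the deck, its centre about 32 mm beyond the step. None if this panel is absent (3 or 4 are there).
- weight1_center (a point): Centre of a loose brass hold-down weight, a plain upright cylinder 28 mm across, 38 mm high, 0.19 kg. All four are always there, standing on the table; one is needed for each panel that is there.
- weight2_center (a point): Centre of a loose brass hold-down weight, a plain upright cylinder 28 mm across, 38 mm high, 0.19 kg. All four are always there, standing on the table; one is needed for each panel that is there.
- weight3_center (a point): Centre of a loose brass hold-down weight, a plain upright cylinder 28 mm across, 38 mm high, 0.19 kg. All four are always there, standing on the table; one is needed for each panel that is there.
- weight4_center (a point): Centre of a loose brass hold-down weight, a plain upright cylinder 28 mm across, 38 mm high, 0.19 kg. All four are always there, standing on the table; one is needed for each panel that is there.
- lifter_grip (a point): Grip point of the loose lifter, 0.09 kg: upright orange handle, 26 (x) x 14 mm (y, grip across it), top 25 mm above this point, on the rear of a flat steel blade. The point is 45 mm above the blade's underside; x points along the blade to its tip, z up. A heel 32 x 36 x 6 mm lies under the handle; the free blade reaches from 13 to 75 mm ahead of this point.
- lifter_tip (a point): Middle of the front edge of the lifter's blade (30 mm wide, 2.5 mm thick), 75 mm ahead of and 43.75 mm below the grip point, at mid thickness.
- mat_center (a point): Centre of the top of the lifter's fixed rest mat, black rubber 150 (x) x 80 (y) x 4 mm with a yellow field; the top is 4 mm above the table. The lifter stands on it with its blade's middle (25 mm ahead of the grip point) near this point, blade along x within about 0.3 rad.
- stop (a joint): Travel of the red mushroom stop button on the yellow box, m: 0 = up (dryer on), 0.012 = fully down; spring about 1.5 N at the top, 6 N at the bottom. Pushed past about 0.0105 it latches and then stays at about 0.010 when let go (dryer stopped).
- stop_turn (a joint): Turn of the same red mushroom head, rad: 0 at rest, growing clockwise seen from above up to 0.8; a light spring turns it slowly back. Turned more than about 0.4 it unlatches, and once let go the head springs up by itself.
- stop_top (a point): Middle of the top of the red mushroom head, 40 mm in diameter, 26 mm high, upright axis. With the head up the top is 107 mm above the table; the box below is 86 x 86 mm and 60 mm high, with a collar to 63 mm. The point turns with the head.
- beaker: Bystander: glass beaker, 64 mm across, 85 mm high; origin at the centre of its underside.
- jar: Bystander: amber jar, 52 mm across, 65 mm high; origin at the centre of its underside.
- squat_bottle: Bystander: white bottle with a red cap, 56 mm across, 110 mm high; origin at the centre of its underside.
Not all that is in view belongs to the job. What is shaped like the part that bears weight1_center but pink is not meant.

How it is judged:
By the outcome, as a careful person would: the job done as asked, in the order asked, and still so for the second after the job is handed in, with the robot touching nothing.
Of panel1, panel2, panel3, panel4 only 3 to 4 are there at a start; the rules pass over those that are not, and their reading is None.
At some moment in a run one of lifter may be knocked a few centimetres aside while the robot is not near it.
It also fails if it takes over 210 s, if anything falls off the work surface, if the arm or the gripper's body presses on something with over 40 N, if the wrist force passes 120 N, or if a joint passes its speed limit or range.

### The arm

A 6-joint arm with a two-finger parallel gripper is mounted at the origin on the work surface. World frame = base frame: x ahead of the robot, y to its left, z up, the work surface at z = 0. Lengths are in m, angles in degrees, forces in N, time in s.
With the tool pointing down it reaches from about 0.35 to 0.875 m from the base axis. Payload 4.2 kg.
Tool frame: the origin (TCP) lies between the finger pads; the fingertips stand 11 mm ahead of it and the grasp point (between the pads) lies 8 mm behind it; z points along the fingers, y is the direction in which the jaws open and shut (so a half turn about z gives the same grasp; the last joint's range is limited). The gripper opens to 87 mm and grips with 3 to 60 N. Pads are 19 mm wide; open, the fingers measure 117 mm over their backs; the gripper's body (75 mm by 190 mm) begins 51 mm behind the grasp point.
Start: joints at [-59.611, 22.042, 0.453, 0, -68.411, -14.817], TCP at [0.168, -0.602, 0.234] pointing down, gripper open.
Joint ranges: [-179.83, 179.83], [-69.29, 118.12], [-61.27, 80.66], [-181.25, 117.63], [-171.15, -9.14], [-177.46, 177.46]. Speed limits (degrees/s): [159.86, 159.86, 180, 180, 180, 180].

### API

Orientations are given as a 3x3 rotation matrix whose columns are the frame's x, y, z axes.
In Python, from station import sense, capture, get_calibration, finish_job, search_frame, cut_out gives the robot as it stands.
- The arm moves only by the tool arm_command, never from a script. Its argument "rows" is a list of rows, each an object with "fingers": the opening in per cent of the stroke, from 0 (shut) to 100 (fully open); "travel": the shift along the tool's x, y, z in cm, a list of three; "roll": the turn about the tool's z in degrees. A call has 1 to 10 rows; each row is the pose to reach, as a shift and turn from the pose commanded when the call began, along the tool's axes at that moment; what a row does not reach only later rows make up. A row lasts 1/10 s, in which the tool goes at most 50 mm and 8.59 degrees, less where a joint would pass 70% of its speed; a pose out of reach is approached as far as the arm can. A call with a gripper value outside its range is refused whole. The fingers move at their own pace and stop on an object; the grip force is fixed at half the most. Time passes only in rows, so rows that repeat a pose let the fingers close. It gives the time, the measured TCP pose, the force and the opening at its end, in the units of the state.
- sense(): the state, without advancing time (a new reading comes with each control period).
- capture(name): name is "side" or "top"; returns (picture, depth): 384x512x3 uint8, red, green, blue; 384x512 float32, m along the optical axis (not along the pixel's ray), 0 where there is no reading.
- get_calibration(name): a dict with "fov_y" (degrees; the focal length in pixels is half the picture's height over the tangent of half this angle, whatever the lens; pixels are square), "cx", "cy" (the principal point, pixels), "origin" and "attitude" of the camera in the world. Camera axes: x right, y down, z forward; pixel columns grow to the right and rows downward; lengths in m; the calibration is good to about 2 mm. A picture is of the moment at which its call begins. get_calibration takes no time and is no camera call.
- finish_job(): hands the job in, once; it reports no verdict.
Trained networks look in the newest picture that a camera, given by its name, has taken for a name from the list of things; names that differ only in an ending like _2 or _b are one class to them, and where a whole thing is asked for, a point or a joint stands for the part that bears it (a point fixed in the world has none). Each returns a list of dicts, best first, with "p" (0 to 1); they miss things now and then, are a little off and sometimes report something else, mostly with a low value. They report only what shows in the picture. A call takes as long as a camera call. They do not tell look-alikes from the thing itself.
- search_frame(camera, label): "position" ([x, y, z] in m, in world coordinates, good to about 4 mm: the middle of the surface that is visible of it).
- cut_out(camera, label): "mask" (384x512 bool, what is visible of it).
The state is a dict: "time_s": time; "joints": joint angles; "joint_velocities": joint speeds; "effort": joint torques, N m; "tcp_pos": TCP position; "ee_rot": TCP orientation; "wrist_force": force on the tool from outside, world axes, zero at the start; "moment": the same for the moment, N m; "gripper_width": opening from 0.0 (shut) to 1.0 (fully open).
Only numpy, scipy, OpenCV 4.12 (cv2) and the standard library are available. Lean on these libraries where they do the work, as an engineer would, in place of code of your own. Each camera call takes 0.05 s, during which the arm holds its last target. There are 200 camera calls.

## Working session

There is one attempt and no reset: what is moved stays moved. The work goes in short steps, Python scripts to look and compute and a tool call to move; the robot and the scene stay as the last step left them, time stands still between calls to the robot, and variables do not carry over. Pictures are saved under pics/ and viewed, about 12 in all and at most 16, crops included, and the job is handed in when it is done.

Besides the shell and the picture viewer there is one more tool, called after "Request:" in YAML: its name, and indented under it one key for each argument. arm_command: Moves the arm, as the interface text tells. Its arguments: {"type":"object","properties":{"rows":{"type":"array","items":{"type":"object","properties":{"fingers":{"type":"number"},"travel":{"type":"array","items":{"type":"number"}},"roll":{"type":"number"}}}}},"required":["rows"]}

```bash
mkdir -p pics; ls
cat > h.py <<'E'
import numpy as np, cv2
from station import sense, capture, get_calibration, finish_job, search_frame, cut_out
def world(name,depth):
    c=get_calibration(name); f=192/np.tan(np.radians(c['fov_y'])/2)
    v,u=np.mgrid[:384,:512]
    P=np.stack([(u-c['cx'])/f*depth,(v-c['cy'])/f*depth,depth],-1)
    return P@np.array(c['attitude']).T+np.array(c['origin'])
def shot(name,fn=None):
    im,d=capture(name)
    if fn: cv2.imwrite('pics/'+fn,im[:,:,::-1])
    return im,d,world(name,d)
E
python3 - <<'E'
from h import *
s=sense();print(s)
for n in('top','side'):
    c=get_calibration(n);print({k:np.round(v,3).tolist() for k,v in c.items() if k!='name'} )
    im,d,W=shot(n,n+'0.png')
    for l in('rack','panel1_center','weight1_center','lifter_grip','mat_center','stop_top','beaker','jar','squat_bottle'):
        try:print(n,l,[(np.round(r['position'],3).tolist(),round(r['p'],2)) for r in search_frame(n,l)])
        except Exception as e:print(l,e)
a=cv2.imread('pics/top0.png');b=cv2.imread('pics/side0.png')
E
```

```text
pics
{'time_s': 0.0, 'joints': array([-5.96089635e+01,  2.20914740e+01,  3.78233767e-01, -3.08778561e-02,
       -6.84101641e+01, -1.48167884e+01]), 'joint_velocities': array([ 0.01094991,  0.10203796,  0.02447077, -0.02418396,  0.01281059,
       -0.07758218]), 'effort': array([-3.02578164e-04, -3.90664601e+01,  1.87400740e+01,  4.21965793e+00,
        1.08835791e-02, -2.11639099e-04]), 'tcp_pos': array([ 0.16767378, -0.60147623,  0.23243661]), 'ee_rot': array([[-9.63336682e-01, -2.68294623e-01, -6.57330041e-04],
       [-2.68295420e-01,  9.63334371e-01,  2.11132873e-03],
       [ 6.67704769e-05,  2.21027905e-03, -9.99997555e-01]]), 'wrist_force': array([ 0.64241758, -0.16977418, -0.33047861]), 'moment': array([ 0.07408659, -0.02122886, -0.02672283]), 'gripper_width': 0.9994435888641325}
{'fov_y': 46.235, 'cx': 247.448, 'cy': 192.636, 'origin': [0.28, -0.0, 1.53], 'attitude': [[-0.003, -0.991, 0.137], [-1.0, 0.003, 0.001], [-0.001, -0.137, -0.991]]}
top rack [([0.64, 0.018, 0.018], 0.94)]
top panel1_center [([0.554, -0.065, 0.025], 0.58)]
top weight1_center [([0.502, 0.364, 0.036], 
[... 446 characters left out ...]
47, 'origin': [-0.142, 0.794, 0.982], 'attitude': [[-0.783, -0.397, 0.479], [-0.622, 0.524, -0.582], [-0.02, -0.754, -0.657]]}
side rack [([0.642, 0.04, 0.021], 0.62)]
side panel1_center [([0.549, -0.068, 0.027], 0.84)]
side weight1_center [([0.494, 0.374, 0.032], 0.63), ([0.464, 0.426, 0.036], 0.52), ([0.465, -0.256, 0.01], 0.33)]
side lifter_grip [([0.465, -0.26, 0.013], 0.55)]
side mat_center [([0.51, -0.25, 0.0], 0.87)]
side stop_top [([0.506, 0.262, 0.107], 0.59), ([0.363, -0.446, 0.037], 0.24), ([0.464, -0.255, 0.011], 0.23)]
side beaker [([0.645, 0.038, 0.026], 0.75), ([0.326, 0.318, 0.054], 0.65)]
side jar [([0.643, 0.037, 0.023], 0.3)]
side squat_bottle [([0.352, 0.46, 0.069], 0.9)]
```

View pics/top0.png

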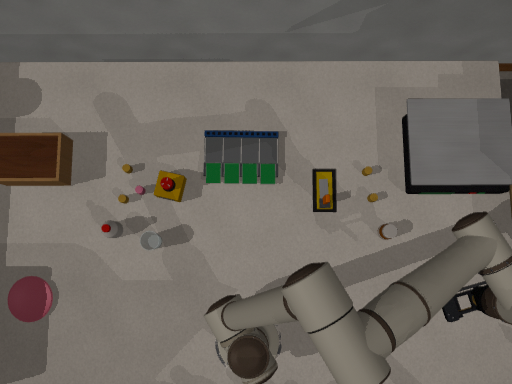

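View pics/side0.png

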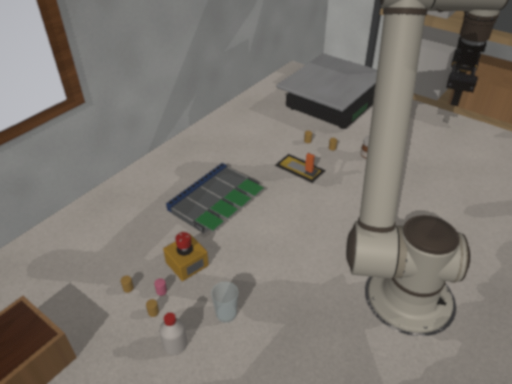

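The top view shows four green panels at row 173, columns 213 to 268. There are brass weights at (127,168), (123,199), (367,171) and (373,198), and a pink decoy at (139,190). The button is at (168,184), the lifter on its mat at (325,190), and the bystanders at (110,229), (151,241) and (388,231).

```bash
cat >> h.py <<'E'
def blobs(im,W,lo,hi,zr=(0,.2),amin=12,box=None):
    hsv=cv2.cvtColor(im,cv2.COLOR_RGB2HSV)
    m=cv2.inRange(hsv,lo,hi)>0
    m&=(W[...,2]>zr[0])&(W[...,2]<zr[1])
    if box: m&=(W[...,0]>box[0])&(W[...,0]<box[1])&(W[...,1]>box[2])&(W[...,1]<box[3])
    n,L,st,c=cv2.connectedComponentsWithStats(m.astype(np.uint8))
    out=[]
    for i in range(1,n):
        if st[i,4]>=amin:
            p=W[L==i]; q=(p[:,:2]*1000).astype(np.float32)
            r=cv2.minAreaRect(q)
            out.append((np.round(c[i]).astype(int).tolist(),int(st[i,4]),np.round(p.mean(0),4).tolist(),np.round(r[0]).tolist(),np.round(r[1]).tolist(),round(r[2],1)))
    return out
E
python3 - <<'E'
from h import *
for n in('top','side'):
    im,d,W=shot(n)
    B=(.25,.85,-.55,.55)
    for nm,lo,hi,zr in (('green',(45,80,30),(85,255,255),(.01,.05)),('blue',(100,100,30),(130,255,255),(.01,.05)),
      ('brass',(12,90,40),(28,255,255),(.012,.055)),('orange',(5,120,80),(15,255,255),(.012,.09)),('redtop',(0,120,60),(5,255,255),(.08,.13)),('yellowbox',(15,150,60),(32,255,255),(.05,.075)),('yellowmat',(15,150,60),(32,255,255),(-.01,.012)),('brasstop',(5,60,40),(32,255,255),(.03,.048))):
        print(n,nm)
        for b in blobs(im,W,lo,hi,zr,10,B):print('   ',b)
    # crops
    for (nm,x,y) in (('lifter',.5,-.26),('weights',.5,.35)):
        pass
im,d,W=shot('top')
a=cv2.resize(im[140:260,90:250],None,fx=5,fy=5,interpolation=2)
b=cv2.resize(im[140:260,290:410],None,fx=5,fy=5)
cv2.imwrite('pics/c1.png',a[:,:,::-1]);
c=np.vstack([cv2.resize(im[160:220,300:400],None,fx=6,fy=6)]);cv2.imwrite('pics/c2.png',c[:,:,::-1])
E
```

```text
top green
    ([213, 172], 291, [0.559, 0.1184, 0.0237], [558.0, 118.0], [49.0, 68.0], 89.7)
    ([231, 173], 288, [0.5576, 0.0555, 0.0238], [558.0, 56.0], [48.0, 67.0], 89.9)
    ([249, 173], 310, [0.5561, -0.0048, 0.0237], [557.0, -5.0], [48.0, 73.0], 89.7)
    ([267, 174], 279, [0.5542, -0.0676, 0.0238], [555.0, -68.0], [45.0, 69.0], 89.4)
top blue
    ([241, 134], 382, [0.6911, 0.021, 0.0298], [693.0, 22.0], [248.0, 22.0], 89.2)
top brass
    ([127, 168], 69, [0.5727, 0.409, 0.0341], [574.0, 410.0], [25.0, 27.0], 25.6)
    ([367, 171], 67, [0.5609, -0.403, 0.0348], [562.0, -404.0], [26.0, 25.0], 2.1)
    ([181, 190], 69, [0.4954, 0.223, 0.0368], [499.0, 221.0], [18.0, 86.0], 65.0)
    ([373, 197], 64, [0.471, -0.4189, 0.0361], [472.0, -420.0], [24.0, 27.0], 35.2)
    ([123, 198], 69, [0.4692, 0.4193, 0.0346], [470.0, 421.0], [27.0, 25.0], 63.4)
    ([324, 200], 19, [0.4614, -0.2549, 0.0344], [463.0, -255.0], [26.0, 7.0], 18.2)
    ([382, 232], 50, [0.3551, -0.4447, 0.0361], [355.0, -448.0], [50.0, 24.0], 5.5)
top orange
    ([326, 199], 56, [0.4623, -0.2577, 0.0598], [464.0, -260
[... 2333 characters left out ...]
e yellowmat
    ([287, 161], 56, [0.5532, -0.2622, 0.0054], [548.0, -261.0], [52.0, 30.0], 87.2)
side brasstop
    ([308, 133], 39, [0.5622, -0.4041, 0.0374], [564.0, -406.0], [27.0, 29.0], 52.7)
    ([333, 140], 43, [0.471, -0.4189, 0.0366], [471.0, -420.0], [24.0, 31.0], 57.6)
    ([365, 148], 32, [0.3639, -0.4414, 0.0369], [366.0, -442.0], [10.0, 27.0], 57.1)
    ([309, 164], 36, [0.4632, -0.2561, 0.0381], [465.0, -255.0], [25.0, 14.0], 8.7)
    ([185, 264], 146, [0.4905, 0.2851, 0.0403], [496.0, 287.0], [117.0, 60.0], 32.2)
    ([126, 280], 94, [0.5728, 0.4123, 0.0373], [575.0, 412.0], [26.0, 26.0], 74.6)
    ([151, 304], 108, [0.4693, 0.4225, 0.0372], [471.0, 422.0], [29.0, 26.0], 11.2)
```

View pics/c2.png

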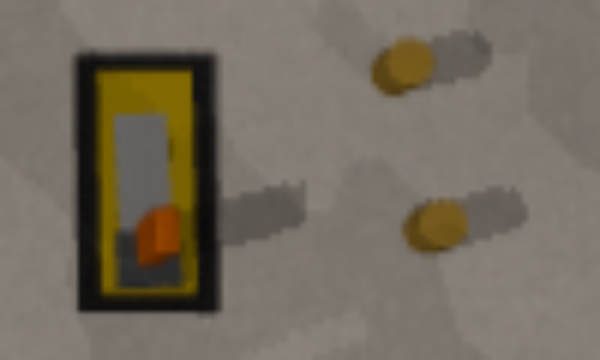

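The lifter's blade points along +x on the mat, with the handle at about (325,197) in the full picture. The weights stand free. First I'll press the button.

```bash
cat >> h.py <<'E'
def plan(*targets):
    s=sense(); R=s['ee_rot']; yaw=np.degrees(np.arctan2(R[1,0],R[0,0])); p=s['tcp_pos']
    c,si=np.cos(np.radians(yaw)),np.sin(np.radians(yaw))
    print('t %.1f tcp %s yaw %.1f w %.3f F %s j6 %.0f'%(s['time_s'],np.round(p,4),yaw,s['gripper_width'],np.round(s['wrist_force'],1),s['joints'][5]))
    for x,y,z,yw in targets:
        d=np.array([x,y,z])-p
        print('  travel',np.round(100*np.array([c*d[0]+si*d[1], si*d[0]-c*d[1], -d[2]]),2).tolist(),'roll',round(-((yw-yaw+180)%360-180),1))
E
python3 -c "
from h import *
plan((.45,-.25,.25,180),(.51,.262,.16,180))"
```

```text
t 1.1 tcp [ 0.1678 -0.602   0.2335] yaw -164.4 w 0.998 F [-0.2  0.1 -1.3] j6 -15
  travel [-36.64, 26.33, -1.65] roll 15.6
  travel [-56.16, 74.05, 7.35] roll 15.6
```

Request:
arm_command:
  rows:
    - {"travel": [-36.6, 26.3, -1.6], "roll": 15.6, "fingers": 0}
    - {"travel": [-36.6, 26.3, -1.6], "roll": 15.6, "fingers": 0}
    - {"travel": [-36.6, 26.3, -1.6], "roll": 15.6, "fingers": 0}
    - {"travel": [-36.6, 26.3, -1.6], "roll": 15.6, "fingers": 0}
    - {"travel": [-36.6, 26.3, -1.6], "roll": 15.6, "fingers": 0}
    - {"travel": [-36.6, 26.3, -1.6], "roll": 15.6, "fingers": 0}
    - {"travel": [-36.6, 26.3, -1.6], "roll": 15.6, "fingers": 0}
    - {"travel": [-36.6, 26.3, -1.6], "roll": 15.6, "fingers": 0}
    - {"travel": [-36.6, 26.3, -1.6], "roll": 15.6, "fingers": 0}
    - {"travel": [-36.6, 26.3, -1.6], "roll": 15.6, "fingers": 0}

```text
time_s: 2.15
tcp_pos: [0.4529, -0.247, 0.25]
ee_rot: [[-1.0, -0.006, 0.002], [-0.006, 1.0, -0.0], [-0.002, -0.0, -1.0]]
wrist_force: [0.6, -0.2, -0.2]
gripper_width: 0.176
```

```bash
python3 -c "
from h import *
plan((.51,.262,.16,180),(.51,.262,.125,180))"
```

```text
t 2.1 tcp [ 0.4529 -0.247   0.25  ] yaw -179.7 w 0.176 F [ 0.6 -0.2 -0.2] j6 -79
  travel [-6.01, 50.86, 9.0] roll 0.3
  travel [-6.01, 50.86, 12.5] roll 0.3
```

Request:
arm_command:
  rows:
    - {"travel": [-5.7, 50.9, 9.0], "roll": 0.3, "fingers": 0}
    - {"travel": [-5.7, 50.9, 9.0], "roll": 0.3, "fingers": 0}
    - {"travel": [-5.7, 50.9, 9.0], "roll": 0.3, "fingers": 0}
    - {"travel": [-5.7, 50.9, 9.0], "roll": 0.3, "fingers": 0}
    - {"travel": [-5.7, 50.9, 9.0], "roll": 0.3, "fingers": 0}
    - {"travel": [-5.7, 50.9, 9.0], "roll": 0.3, "fingers": 0}
    - {"travel": [-5.7, 50.9, 9.0], "roll": 0.3, "fingers": 0}
    - {"travel": [-5.7, 50.9, 9.0], "roll": 0.3, "fingers": 0}
    - {"travel": [-5.7, 50.9, 9.0], "roll": 0.3, "fingers": 0}
    - {"travel": [-5.7, 50.9, 9.0], "roll": 0.3, "fingers": 0}

```text
time_s: 3.15
tcp_pos: [0.5049, 0.2405, 0.163]
ee_rot: [[-1.0, 0.006, 0.0], [0.006, 1.0, 0.0], [-0.0, 0.0, -1.0]]
wrist_force: [0.7, -0.3, 0.9]
gripper_width: 0.005
```

Request:
arm_command:
  rows:
    - {"travel": [0, 0, 0], "roll": 0, "fingers": 0}
    - {"travel": [0, 0, 0], "roll": 0, "fingers": 0}
    - {"travel": [0, 0, 0], "roll": 0, "fingers": 0}

```text
time_s: 3.45
tcp_pos: [0.5047, 0.238, 0.1631]
ee_rot: [[-1.0, 0.007, -0.0], [0.007, 1.0, -0.0], [0.0, -0.0, -1.0]]
wrist_force: [-0.1, -0.6, 0.0]
gripper_width: 0.008
```

```bash
python3 -c "
from h import *
plan((.51,.262,.107,180))"
```

```text
t 3.5 tcp [0.5047 0.238  0.1631] yaw 179.6 w 0.008 F [-0.1 -0.6  0. ] j6 -132
  travel [-0.51, 2.41, 5.61] roll -0.4
```

Request:
arm_command:
  rows:
    - {"travel": [-0.5, 2.4, 2.0], "roll": -0.4, "fingers": 0}
    - {"travel": [-0.5, 2.4, 4.0], "roll": -0.4, "fingers": 0}
    - {"travel": [-0.5, 2.4, 4.6], "roll": -0.4, "fingers": 0}
    - {"travel": [-0.5, 2.4, 5.0], "roll": -0.4, "fingers": 0}
    - {"travel": [-0.5, 2.4, 5.3], "roll": -0.4, "fingers": 0}
    - {"travel": [-0.5, 2.4, 5.5], "roll": -0.4, "fingers": 0}
    - {"travel": [-0.5, 2.4, 5.6], "roll": -0.4, "fingers": 0}
    - {"travel": [-0.5, 2.4, 5.6], "roll": -0.4, "fingers": 0}
    - {"travel": [-0.5, 2.4, 5.6], "roll": -0.4, "fingers": 0}

```text
time_s: 4.35
tcp_pos: [0.5104, 0.2629, 0.1076]
ee_rot: [[-1.0, -0.001, 0.001], [-0.001, 1.0, 0.0], [-0.001, 0.0, -1.0]]
wrist_force: [-0.6, -2.6, 4.0]
gripper_width: 0.005
```

Request:
arm_command:
  rows:
    - {"travel": [0, 0, 0.1], "roll": 0, "fingers": 0}
    - {"travel": [0, 0, 0.15], "roll": 0, "fingers": 0}
    - {"travel": [0, 0, 0.2], "roll": 0, "fingers": 0}
    - {"travel": [0, 0, 0.2], "roll": 0, "fingers": 0}

```text
time_s: 4.75
tcp_pos: [0.5104, 0.263, 0.1063]
ee_rot: [[-1.0, -0.002, 0.001], [-0.002, 1.0, 0.0], [-0.001, 0.0, -1.0]]
wrist_force: [-0.9, -4.2, 9.7]
gripper_width: 0.009
```

Request:
arm_command:
  rows:
    - {"travel": [0, 0, -5], "roll": 0, "fingers": 20}
    - {"travel": [0, -5, -10], "roll": 0, "fingers": 40}
    - {"travel": [0, -50, -10], "roll": 0, "fingers": 40}
    - {"travel": [0, -50, -10], "roll": 0, "fingers": 40}
    - {"travel": [0, -50, -10], "roll": 0, "fingers": 40}
    - {"travel": [0, -50, -10], "roll": 0, "fingers": 40}
    - {"travel": [0, -50, -10], "roll": 0, "fingers": 40}

```text
time_s: 5.45
tcp_pos: [0.5106, -0.0234, 0.1979]
ee_rot: [[-1.0, -0.002, 0.002], [-0.002, 1.0, 0.001], [-0.002, 0.001, -1.0]]
wrist_force: [0.8, 0.7, 1.1]
gripper_width: 0.392
```

Run:
```python
from h import *
im,d,W=shot('top')
B=(.25,.85,-.55,.55)
for b in blobs(im,W,(0,120,60),(5,255,255),(.06,.13),10,B):print('red',b)
for b in blobs(im,W,(5,120,80),(15,255,255),(.012,.09),10,B):print('or',b)
hsv=cv2.cvtColor(im,cv2.COLOR_RGB2HSV)
# blade: low saturation within mat
m=(hsv[...,1]<60)&(hsv[...,2]>70)&(W[...,0]>.44)&(W[...,0]<.57)&(abs(W[...,1]+.26)<.025)&(W[...,2]<.02)
n,L,st,c=cv2.connectedComponentsWithStats(m.astype(np.uint8))
i=1+np.argmax(st[1:,4]);P=W[L==i]*1000
print(st[i],P.mean(0),cv2.minAreaRect(P[:,:2].astype(np.float32)))
A=np.polyfit(P[:,0],P[:,1],1);print(np.degrees(np.arctan(A[0])))
for x in range(int(P[:,0].min()),int(P[:,0].max()),6):
  q=P[abs(P[:,0]-x)<3]; print(x,len(q),q[:,1].min().round(),q[:,1].max().round())
plan((.464,-.2575,.13,180))
```

```text
red ([162, 185], 13, [0.5043, 0.2752, 0.0963], [506.0, 276.0], [22.0, 5.0], 23.4)
red ([106, 228], 60, [0.3667, 0.4492, 0.1093], [367.0, 449.0], [23.0, 25.0], 39.0)
or ([326, 199], 57, [0.4621, -0.2578, 0.0604], [464.0, -259.0], [13.0, 25.0], 85.2)
[319 179   9  20 138] [ 509.58420136 -258.189509      6.87125948] ((505.0509033203125, -259.66558837890625), (65.9858627319336, 27.591045379638672), 2.756812810897827)
-2.1420112777830775
471 1 -250.0 -250.0
477 5 -254.0 -247.0
483 9 -264.0 -247.0
489 11 -271.0 -247.0
495 14 -272.0 -247.0
501 16 -272.0 -247.0
507 16 -272.0 -247.0
513 8 -272.0 -247.0
519 16 -273.0 -248.0
525 18 -272.0 -245.0
531 11 -269.0 -246.0
t 5.5 tcp [ 0.5097 -0.0288  0.1981] yaw 179.8 w 0.396 F [ 0.5 -2.6  1.5] j6 -105
  travel [4.49, -22.88, 6.81] roll -0.2
```

Request:
arm_command:
  rows:
    - {"travel": [4.5, -22.9, 6.8], "roll": -0.2, "fingers": 45}
    - {"travel": [4.5, -22.9, 6.8], "roll": -0.2, "fingers": 45}
    - {"travel": [4.5, -22.9, 6.8], "roll": -0.2, "fingers": 45}
    - {"travel": [4.5, -22.9, 6.8], "roll": -0.2, "fingers": 45}
    - {"travel": [4.5, -22.9, 6.8], "roll": -0.2, "fingers": 45}
    - {"travel": [4.5, -22.9, 6.8], "roll": -0.2, "fingers": 45}
    - {"travel": [4.5, -22.9, 6.8], "roll": -0.2, "fingers": 45}
    - {"travel": [4.5, -22.9, 6.8], "roll": -0.2, "fingers": 45}
    - {"travel": [4.5, -22.9, 6.8], "roll": -0.2, "fingers": 45}

```text
time_s: 6.4
tcp_pos: [0.4665, -0.2502, 0.1307]
ee_rot: [[-1.0, -0.007, 0.002], [-0.007, 1.0, -0.0], [-0.002, -0.0, -1.0]]
wrist_force: [-0.4, -0.0, -0.5]
gripper_width: 0.452
```

Run:
```python
from h import *
im,d,W=shot('side','s2.png')
for b in blobs(im,W,(5,120,80),(15,255,255),(.012,.09),10,(.25,.85,-.55,.55)):print('or',b)
plan((.464,-.2585,.042,180))
cv2.imwrite('pics/s2c.png',cv2.resize(im[90:210,230:390],None,fx=5,fy=5)[:,:,::-1])
```

```text
or ([310, 162], 128, [0.4624, -0.2562, 0.0461], [464.0, -258.0], [15.0, 26.0], 89.4)
t 6.5 tcp [ 0.4665 -0.2502  0.1307] yaw -179.6 w 0.449 F [-0.5  0.2  0.7] j6 -79
  travel [0.25, -0.83, 8.87] roll 0.4
```

View pics/s2c.png

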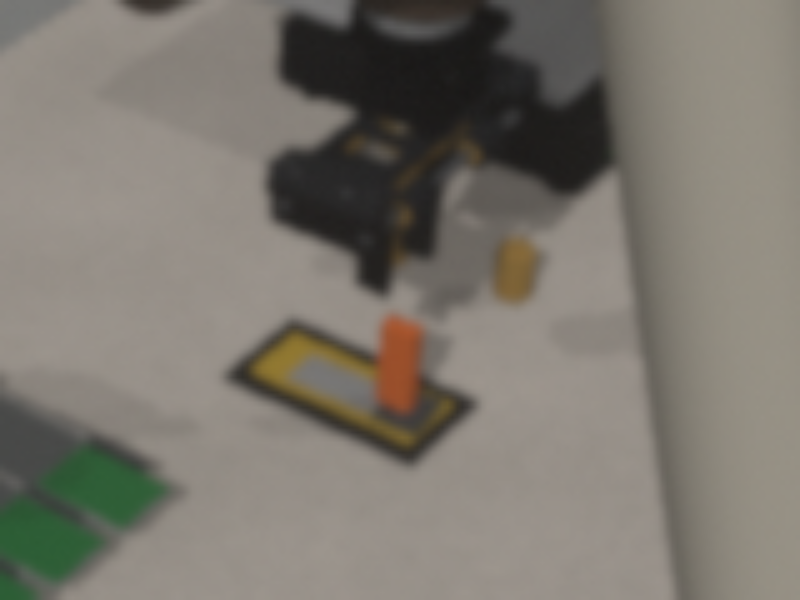

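The gripper hangs above the lifter, whose handle is at about (400,370) in the crop. The path down is clear.

Request:
arm_command:
  rows:
    - {"travel": [0.25, -0.83, 3], "roll": 0.4, "fingers": 45}
    - {"travel": [0.25, -0.83, 6], "roll": 0.4, "fingers": 45}
    - {"travel": [0.25, -0.83, 8.8], "roll": 0.4, "fingers": 45}
    - {"travel": [0.25, -0.83, 8.8], "roll": 0.4, "fingers": 45}
    - {"travel": [0.25, -0.83, 8.8], "roll": 0.4, "fingers": 0}
    - {"travel": [0.25, -0.83, 8.8], "roll": 0.4, "fingers": 0}
    - {"travel": [0.25, -0.83, 8.8], "roll": 0.4, "fingers": 0}
    - {"travel": [0.25, -0.83, 8.8], "roll": 0.4, "fingers": 0}
    - {"travel": [0.25, -0.83, 8.8], "roll": 0.4, "fingers": 0}
    - {"travel": [0.25, -0.83, 8.8], "roll": 0.4, "fingers": 0}

```text
time_s: 7.45
tcp_pos: [0.4639, -0.2598, 0.0435]
ee_rot: [[-1.0, 0.002, 0.002], [0.002, 1.0, -0.001], [-0.002, -0.001, -1.0]]
wrist_force: [-1.4, 1.0, 7.1]
gripper_width: 0.16
```

Request:
arm_command:
  rows:
    - {"travel": [0, 0, -3], "roll": 0, "fingers": 0}
    - {"travel": [0, 0, -8], "roll": 0, "fingers": 0}
    - {"travel": [0, 0, -8], "roll": 0, "fingers": 0}
    - {"travel": [0, 0, -8], "roll": 0, "fingers": 0}
    - {"travel": [0, 0, -8], "roll": 0, "fingers": 0}

```text
time_s: 7.95
tcp_pos: [0.4621, -0.2593, 0.1212]
ee_rot: [[-1.0, 0.003, -0.002], [0.003, 1.0, 0.001], [0.002, 0.001, -1.0]]
wrist_force: [0.3, 0.6, -1.5]
gripper_width: 0.159
```

Run:
```python
from h import *
plan()
for n in('side','top'):
    im,d,W=shot(n,n+'3.png')
    hsv=cv2.cvtColor(im,cv2.COLOR_RGB2HSV)
    m=(hsv[...,1]<90)&(W[...,0]>.475)&(W[...,0]<.57)&(abs(W[...,1]+.26)<.04)&(W[...,2]>.05)&(W[...,2]<.11)
    P=W[m]*1000
    if len(P)>5: print(n,len(P),P.mean(0),P.min(0),P.max(0),np.degrees(np.arctan(np.polyfit(P[:,0],P[:,1],1)[0])),np.polyfit(P[:,0],P[:,2],1)[0])
cv2.imwrite('pics/s3c.png',cv2.resize(capture('side')[0][90:210,230:390],None,fx=5,fy=5)[:,:,::-1])
```

```text
t 8.0 tcp [ 0.4621 -0.2593  0.1212] yaw 179.8 w 0.159 F [ 0.3  0.6 -1.5] j6 -78
side 111 [ 508.82713625 -257.47065601   84.51256738] [ 475.3732106  -276.34032344   79.73638275] [ 540.661785   -241.26163422   89.49990632] -5.829461300173643 -0.013312477969725072
```

View pics/s3c.png

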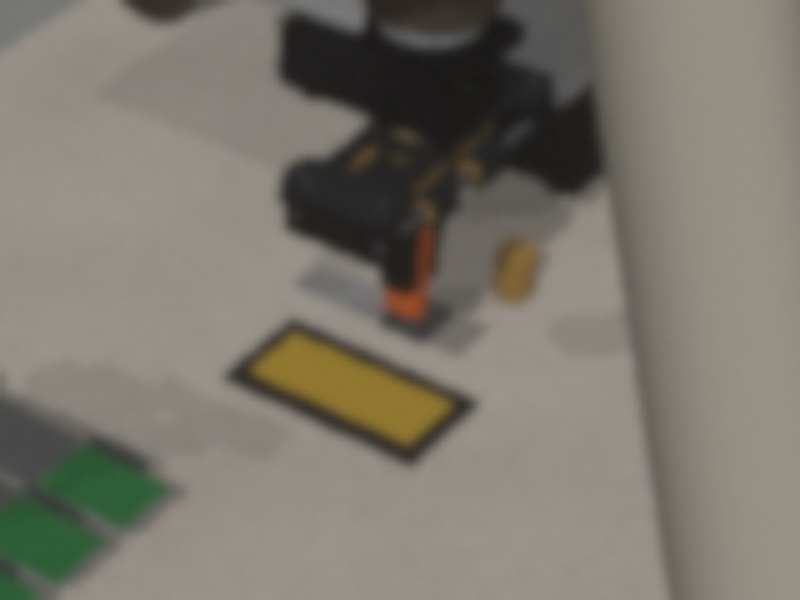

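The lifter is held level and clear of the mat. Next is the lane at y ≈ -0.068.

Request:
arm_command:
  rows:
    - {"travel": [3.2, 19.3, 2.0], "roll": 1.2, "fingers": 0}
    - {"travel": [3.2, 19.3, 2.0], "roll": 1.2, "fingers": 0}
    - {"travel": [3.2, 19.3, 2.0], "roll": 1.2, "fingers": 0}
    - {"travel": [3.2, 19.3, 2.0], "roll": 1.2, "fingers": 0}
    - {"travel": [3.2, 19.3, 2.0], "roll": 1.2, "fingers": 0}
    - {"travel": [3.2, 19.3, 4.5], "roll": 1.2, "fingers": 0}
    - {"travel": [3.2, 19.3, 4.5], "roll": 1.2, "fingers": 0}
    - {"travel": [3.2, 19.3, 4.5], "roll": 1.2, "fingers": 0}

```text
time_s: 8.9
tcp_pos: [0.4312, -0.0672, 0.0768]
ee_rot: [[-1.0, 0.024, -0.002], [0.024, 1.0, -0.001], [0.002, -0.001, -1.0]]
wrist_force: [0.4, 0.3, -0.9]
gripper_width: 0.157
```

```bash
cat >> h.py <<'E'
def blade():
    s=sense(); t=s['tcp_pos']; print('blade, rel. to tcp (mm)')
    for n in ('side',):
        im,d,W=shot(n); hsv=cv2.cvtColor(im,cv2.COLOR_RGB2HSV)
        D=W-t
        m=(hsv[...,1]<90)&(D[...,0]>.014)&(D[...,0]<.095)&(abs(D[...,1])<.03)&(abs(D[...,2]+.037)<.008)&(D[...,2]>-t[2]+.004)
        P=D[m]*1000
        if len(P)>5: print(n,len(P),'mean',P.mean(0).round(1),'max',P.max(0).round(1),'tipy',P[P[:,0]>60].mean(0).round(1),'slope z %.3f'%np.polyfit(P[:,0],P[:,2],1)[0])
E
python3 -c "
from h import *
plan((.431,-.066,.045,178.65),(.459,-.066,.045,178.65));blade()"
```

```text
t 8.9 tcp [ 0.4312 -0.0672  0.0768] yaw 178.6 w 0.157 F [ 0.4  0.3 -0.9] j6 -104
  travel [0.03, 0.12, 3.18] roll -0.0
  travel [-2.77, 0.18, 3.18] roll -0.0
blade, rel. to tcp (mm)
side 84 mean [ 43.9   6.4 -36.7] max [ 74.7  17.1 -31.9] tipy [ 68.1   6.3 -36.5] slope z -0.005
```

Request:
arm_command:
  rows:
    - {"travel": [0, 0, 1.6], "roll": 0, "fingers": 0}
    - {"travel": [0, 0, 3.2], "roll": 0, "fingers": 0}
    - {"travel": [0, 0, 3.2], "roll": 0, "fingers": 0}
    - {"travel": [-1.4, 0, 3.2], "roll": 0, "fingers": 0}
    - {"travel": [-2.8, 0, 3.2], "roll": 0, "fingers": 0}
    - {"travel": [-2.8, 0, 3.2], "roll": 0, "fingers": 0}
    - {"travel": [-2.8, 0, 3.2], "roll": 0, "fingers": 0}

```text
time_s: 9.65
tcp_pos: [0.4595, -0.0676, 0.0458]
ee_rot: [[-1.0, 0.024, 0.0], [0.024, 1.0, 0.0], [-0.0, 0.0, -1.0]]
wrist_force: [0.1, -0.0, -1.0]
gripper_width: 0.157
```

Run:
```python
from h import *
plan()
im,d,W=shot('side')
cv2.imwrite('pics/s4c.png',cv2.resize(im[120:240,180:340],None,fx=5,fy=5)[:,:,::-1])
```

```text
t 9.7 tcp [ 0.4595 -0.0676  0.0458] yaw 178.6 w 0.157 F [ 0.1 -0.  -1. ] j6 -103
```

View pics/s4c.png

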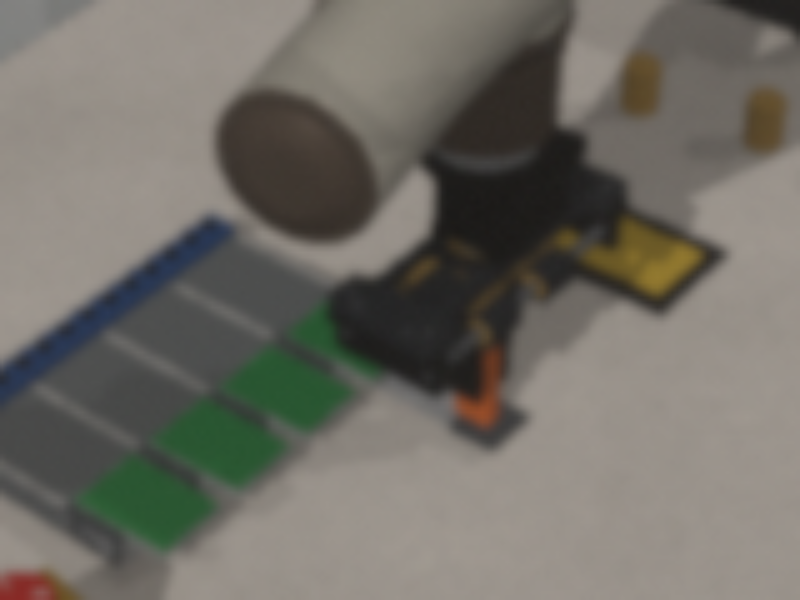

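The blade is under the right-hand panel. Now I'll tip it.

Request:
arm_command:
  rows:
    - {"travel": [0, 0, -0.9], "roll": 0, "fingers": 0}
    - {"travel": [-0.05, 0, -1.7], "roll": 0, "fingers": 0}
    - {"travel": [-0.2, 0, -2.45], "roll": 0, "fingers": 0}
    - {"travel": [-0.45, 0, -3.15], "roll": 0, "fingers": 0}
    - {"travel": [-0.8, 0, -3.8], "roll": 0, "fingers": 0}
    - {"travel": [-1.2, 0, -4.4], "roll": 0, "fingers": 0}
    - {"travel": [-1.7, 0, -5.0], "roll": 0, "fingers": 0}
    - {"travel": [-2.25, 0, -5.5], "roll": 0, "fingers": 0}
    - {"travel": [-2.85, 0, -5.9], "roll": 0, "fingers": 0}
    - {"travel": [-2.85, 0, -5.9], "roll": 0, "fingers": 0}

```text
time_s: 10.7
tcp_pos: [0.4898, -0.0678, 0.105]
ee_rot: [[-1.0, 0.023, 0.002], [0.023, 1.0, 0.0], [-0.002, 0.0, -1.0]]
wrist_force: [-0.6, 1.2, -1.7]
gripper_width: 0.159
```

Run:
```python
from h import *
plan()
im,d,W=shot('side')
cv2.imwrite('pics/s5c.png',cv2.resize(im[120:240,180:340],None,fx=5,fy=5)[:,:,::-1])
for b in blobs(im,W,(45,80,30),(85,255,255),(.01,.12)):print(b[2])
```

```text
t 10.7 tcp [ 0.4898 -0.0678  0.105 ] yaw 178.7 w 0.159 F [-0.6  1.2 -1.7] j6 -102
[0.5576, -0.0058, 0.0235]
[0.5588, 0.0549, 0.0238]
[0.5596, 0.118, 0.0237]
```

View pics/s5c.png

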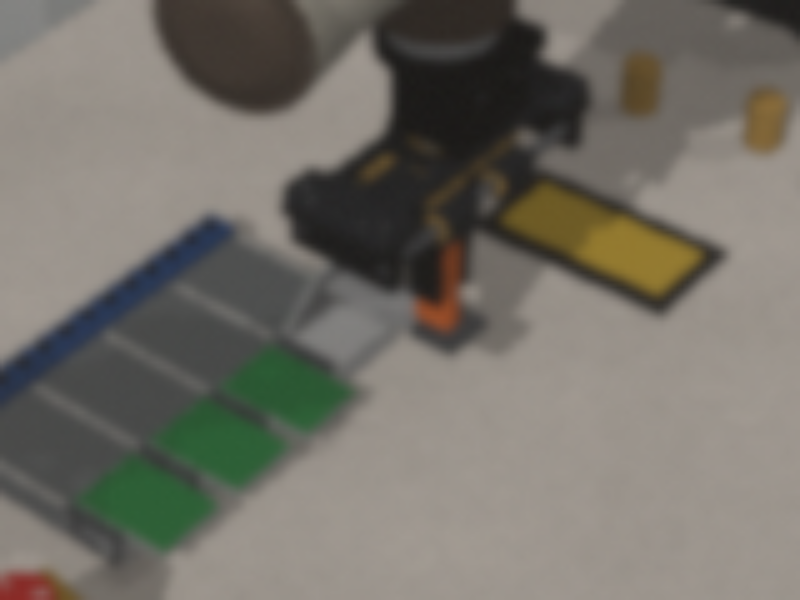

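The panel is tilted about 60° on the blade. I'll continue over the top.

Request:
arm_command:
  rows:
    - {"travel": [-0.7, 0, -0.35], "roll": 0, "fingers": 0}
    - {"travel": [-1.4, 0, -0.57], "roll": 0, "fingers": 0}
    - {"travel": [-2.1, 0, -0.7], "roll": 0, "fingers": 0}
    - {"travel": [-2.9, 0, -0.76], "roll": 0, "fingers": 0}
    - {"travel": [-3.6, 0, -0.7], "roll": 0, "fingers": 0}
    - {"travel": [-4.3, 0, -0.6], "roll": 0, "fingers": 0}
    - {"travel": [-4.9, 0, -0.4], "roll": 0, "fingers": 0}
    - {"travel": [-5.3, 0, -0.2], "roll": 0, "fingers": 0}
    - {"travel": [-5.3, 0, -0.2], "roll": 0, "fingers": 0}
    - {"travel": [0, 0, -2], "roll": 0, "fingers": 0}

```text
time_s: 11.75
tcp_pos: [0.4965, -0.0678, 0.1188]
ee_rot: [[-1.0, 0.023, -0.004], [0.023, 1.0, -0.002], [0.004, -0.002, -1.0]]
wrist_force: [-0.8, 0.8, 0.1]
gripper_width: 0.159
```

Request:
arm_command:
  rows:
    - {"travel": [3.0, 0, 0], "roll": 0, "fingers": 0}
    - {"travel": [7, 0, 0], "roll": 0, "fingers": 0}
    - {"travel": [10, 0, 0], "roll": 0, "fingers": 0}
    - {"travel": [10, 0, 0], "roll": 0, "fingers": 0}

```text
time_s: 12.15
tcp_pos: [0.3887, -0.0663, 0.122]
ee_rot: [[-1.0, 0.024, -0.004], [0.024, 1.0, 0.0], [0.004, 0.0, -1.0]]
wrist_force: [-0.6, -0.5, -0.9]
gripper_width: 0.159
```

Run:
```python
from h import *
plan((.433,-.0065,.046,178.65))
im,d,W=shot('side')
cv2.imwrite('pics/s6c.png',cv2.resize(im[120:240,180:340],None,fx=5,fy=5)[:,:,::-1])
for b in blobs(im,W,(45,80,30),(85,255,255),(.01,.12)):print(b[2])
blade()
```

```text
t 12.2 tcp [ 0.3887 -0.0663  0.122 ] yaw 178.6 w 0.159 F [-0.6 -0.5 -0.9] j6 -105
  travel [-4.28, 6.08, 7.6] roll -0.0
[0.4841, -0.6186, 0.0432]
[0.5577, -0.0057, 0.0235]
[0.5588, 0.0551, 0.0238]
[0.5596, 0.1179, 0.0236]
blade, rel. to tcp (mm)
side 108 mean [ 45.2   4.7 -36.7] max [ 77.2  17.4 -31.5] tipy [ 68.8   3.1 -37.1] slope z -0.012
```

View pics/s6c.png

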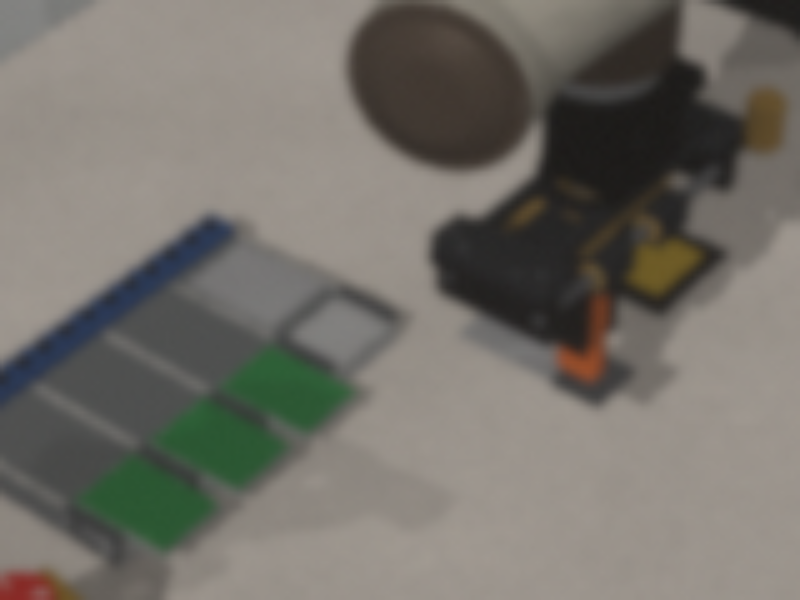

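Panel 1 lies flat on the deck, steel face up, at crop position (260,280). Next lane, same recipe.

Request:
arm_command:
  rows:
    - {"travel": [-4.3, 6.1, 4], "roll": 0, "fingers": 0}
    - {"travel": [-4.3, 6.1, 7.5], "roll": 0, "fingers": 0}
    - {"travel": [-4.3, 6.1, 7.6], "roll": 0, "fingers": 0}
    - {"travel": [-4.3, 6.1, 7.6], "roll": 0, "fingers": 0}
    - {"travel": [-5.7, 6.1, 7.6], "roll": 0, "fingers": 0}
    - {"travel": [-7.2, 6.1, 7.6], "roll": 0, "fingers": 0}
    - {"travel": [-7.2, 6.1, 7.6], "roll": 0, "fingers": 0}
    - {"travel": [-7.2, 6.1, 7.6], "roll": 0, "fingers": 0}

```text
time_s: 13.05
tcp_pos: [0.467, -0.0069, 0.0472]
ee_rot: [[-1.0, 0.024, 0.001], [0.024, 1.0, 0.0], [-0.001, 0.001, -1.0]]
wrist_force: [-0.6, 0.5, -0.8]
gripper_width: 0.161
```

Request:
arm_command:
  rows:
    - {"travel": [0, 0, -0.9], "roll": 0, "fingers": 0}
    - {"travel": [-0.05, 0, -1.7], "roll": 0, "fingers": 0}
    - {"travel": [-0.2, 0, -2.45], "roll": 0, "fingers": 0}
    - {"travel": [-0.45, 0, -3.15], "roll": 0, "fingers": 0}
    - {"travel": [-0.8, 0, -3.8], "roll": 0, "fingers": 0}
    - {"travel": [-1.2, 0, -4.4], "roll": 0, "fingers": 0}
    - {"travel": [-1.7, 0, -5.0], "roll": 0, "fingers": 0}
    - {"travel": [-2.25, 0, -5.5], "roll": 0, "fingers": 0}
    - {"travel": [-2.85, 0, -5.9], "roll": 0, "fingers": 0}
    - {"travel": [-2.85, 0, -5.9], "roll": 0, "fingers": 0}

```text
time_s: 14.05
tcp_pos: [0.4973, -0.0069, 0.106]
ee_rot: [[-1.0, 0.023, 0.002], [0.023, 1.0, 0.0], [-0.002, 0.0, -1.0]]
wrist_force: [-0.1, 0.5, -1.3]
gripper_width: 0.156
```

Request:
arm_command:
  rows:
    - {"travel": [-0.7, 0, -0.35], "roll": 0, "fingers": 0}
    - {"travel": [-1.4, 0, -0.57], "roll": 0, "fingers": 0}
    - {"travel": [-2.1, 0, -0.7], "roll": 0, "fingers": 0}
    - {"travel": [-2.9, 0, -0.76], "roll": 0, "fingers": 0}
    - {"travel": [-3.6, 0, -0.7], "roll": 0, "fingers": 0}
    - {"travel": [-4.3, 0, -0.6], "roll": 0, "fingers": 0}
    - {"travel": [-4.9, 0, -0.4], "roll": 0, "fingers": 0}
    - {"travel": [-5.3, 0, -0.2], "roll": 0, "fingers": 0}
    - {"travel": [-5.3, 0, -0.2], "roll": 0, "fingers": 0}
    - {"travel": [0, 0, -2], "roll": 0, "fingers": 0}

```text
time_s: 15.05
tcp_pos: [0.5039, -0.0069, 0.1198]
ee_rot: [[-1.0, 0.024, -0.004], [0.024, 1.0, -0.002], [0.004, -0.002, -1.0]]
wrist_force: [-1.8, 1.0, 0.0]
gripper_width: 0.155
```

Request:
arm_command:
  rows:
    - {"travel": [3.0, 0, 0], "roll": 0, "fingers": 0}
    - {"travel": [7, 0, 0], "roll": 0, "fingers": 0}
    - {"travel": [10, 0, 0], "roll": 0, "fingers": 0}
    - {"travel": [10, 0, 0], "roll": 0, "fingers": 0}

```text
time_s: 15.45
tcp_pos: [0.3966, -0.0058, 0.1231]
ee_rot: [[-1.0, 0.023, -0.003], [0.023, 1.0, -0.0], [0.003, -0.0, -1.0]]
wrist_force: [-0.3, 0.4, -0.8]
gripper_width: 0.157
```

Run:
```python
from h import *
plan((.434,.0545,.046,178.65))
im,d,W=shot('side')
for b in blobs(im,W,(45,80,30),(85,255,255),(.01,.12)):print(b[2])
blade()
m=(W[...,0]>.6)&(W[...,0]<.66)
for y in (-.0676,-.0055,.0555,.1184): 
    q=W[m&(abs(W[...,1]-y)<.018)]; print(y,'deck z',np.percentile(q[:,2],[5,50,95]).round(4))
```

```text
t 15.4 tcp [ 0.3966 -0.0058  0.1231] yaw 178.7 w 0.157 F [-0.3  0.4 -0.8] j6 -114
  travel [-3.6, 6.12, 7.71] roll 0.0
[0.5588, 0.0547, 0.0237]
[0.5593, 0.1181, 0.0239]
blade, rel. to tcp (mm)
side 86 mean [ 43.7   7.1 -36.8] max [ 75.7  16.8 -32.7] tipy [ 67.8   7.5 -36.7] slope z 0.008
-0.0676 deck z [0.023  0.0267 0.0296]
-0.0055 deck z [0.023  0.0268 0.031 ]
0.0555 deck z [0.0182 0.0219 0.0249]
0.1184 deck z [0.0187 0.0217 0.0252]
```

Request:
arm_command:
  rows:
    - {"travel": [-3, 6.1, 4], "roll": 0, "fingers": 0}
    - {"travel": [-3, 6.1, 7.5], "roll": 0, "fingers": 0}
    - {"travel": [-3, 6.1, 7.7], "roll": 0, "fingers": 0}
    - {"travel": [-3, 6.1, 7.7], "roll": 0, "fingers": 0}
    - {"travel": [-3, 6.1, 7.7], "roll": 0, "fingers": 0}

```text
time_s: 16.05
tcp_pos: [0.4334, 0.0553, 0.047]
ee_rot: [[-1.0, 0.023, 0.001], [0.023, 1.0, 0.0], [-0.001, 0.0, -1.0]]
wrist_force: [-0.0, 0.4, -1.2]
gripper_width: 0.161
```

Request:
arm_command:
  rows:
    - {"travel": [-1.4, -0.1, 0], "roll": 0, "fingers": 0}
    - {"travel": [-2.9, -0.1, 0], "roll": 0, "fingers": 0}
    - {"travel": [-2.9, -0.1, 0], "roll": 0, "fingers": 0}
    - {"travel": [-2.9, -0.1, 0], "roll": 0, "fingers": 0}

```text
time_s: 16.45
tcp_pos: [0.4617, 0.0533, 0.0477]
ee_rot: [[-1.0, 0.025, 0.002], [0.025, 1.0, 0.001], [-0.002, 0.001, -1.0]]
wrist_force: [0.0, 0.7, -1.0]
gripper_width: 0.157
```

Request:
arm_command:
  rows:
    - {"travel": [0, 0, -0.9], "roll": 0, "fingers": 0}
    - {"travel": [-0.05, 0, -1.7], "roll": 0, "fingers": 0}
    - {"travel": [-0.2, 0, -2.45], "roll": 0, "fingers": 0}
    - {"travel": [-0.45, 0, -3.15], "roll": 0, "fingers": 0}
    - {"travel": [-0.8, 0, -3.8], "roll": 0, "fingers": 0}
    - {"travel": [-1.2, 0, -4.4], "roll": 0, "fingers": 0}
    - {"travel": [-1.7, 0, -5.0], "roll": 0, "fingers": 0}
    - {"travel": [-2.25, 0, -5.5], "roll": 0, "fingers": 0}
    - {"travel": [-2.85, 0, -5.9], "roll": 0, "fingers": 0}
    - {"travel": [-2.85, 0, -5.9], "roll": 0, "fingers": 0}

```text
time_s: 17.45
tcp_pos: [0.4918, 0.0534, 0.1061]
ee_rot: [[-1.0, 0.023, 0.002], [0.023, 1.0, 0.001], [-0.002, 0.001, -1.0]]
wrist_force: [-0.1, 0.7, -1.1]
gripper_width: 0.162
```

Request:
arm_command:
  rows:
    - {"travel": [-0.7, 0, -0.35], "roll": 0, "fingers": 0}
    - {"travel": [-1.4, 0, -0.57], "roll": 0, "fingers": 0}
    - {"travel": [-2.1, 0, -0.7], "roll": 0, "fingers": 0}
    - {"travel": [-2.9, 0, -0.76], "roll": 0, "fingers": 0}
    - {"travel": [-3.6, 0, -0.7], "roll": 0, "fingers": 0}
    - {"travel": [-4.3, 0, -0.6], "roll": 0, "fingers": 0}
    - {"travel": [-4.9, 0, -0.4], "roll": 0, "fingers": 0}
    - {"travel": [-5.3, 0, -0.2], "roll": 0, "fingers": 0}
    - {"travel": [-5.3, 0, -0.2], "roll": 0, "fingers": 0}
    - {"travel": [-2, 0, -2], "roll": 0, "fingers": 0}

```text
time_s: 18.45
tcp_pos: [0.5113, 0.0526, 0.123]
ee_rot: [[-1.0, 0.024, -0.003], [0.024, 1.0, -0.002], [0.003, -0.002, -1.0]]
wrist_force: [-0.9, 0.5, 0.4]
gripper_width: 0.159
```

Request:
arm_command:
  rows:
    - {"travel": [3.0, 0, 0], "roll": 0, "fingers": 0}
    - {"travel": [7, 0, 0], "roll": 0, "fingers": 0}
    - {"travel": [9, 0, 0], "roll": 0, "fingers": 0}
    - {"travel": [9, 6.1, 3], "roll": 0, "fingers": 0}
    - {"travel": [9, 6.1, 3], "roll": 0, "fingers": 0}
    - {"travel": [9, 6.1, 3], "roll": 0, "fingers": 0}
    - {"travel": [9, 6.1, 3], "roll": 0, "fingers": 0}

```text
time_s: 19.15
tcp_pos: [0.4212, 0.1156, 0.0954]
ee_rot: [[-1.0, 0.022, -0.001], [0.022, 1.0, -0.0], [0.001, -0.0, -1.0]]
wrist_force: [-0.4, 0.3, -0.8]
gripper_width: 0.161
```

```bash
cat >> h.py <<'E'
def deck():
    im,d,W=shot('side')
    for b in blobs(im,W,(45,80,30),(85,255,255),(.01,.12)):print('green',b[2])
    m=(W[...,0]>.6)&(W[...,0]<.66)
    for y in (-.0676,-.0055,.0555,.1184): 
        q=W[m&(abs(W[...,1]-y)<.018)]; print(y,'deck z',np.percentile(q[:,2],[5,50,95]).round(4))
E
python3 -c "
from h import *
plan((.434,.117,.046,178.65),(.463,.117,.046,178.65))
blade();deck()"
```

```text
t 19.1 tcp [0.4212 0.1156 0.0954] yaw 178.7 w 0.161 F [-0.4  0.3 -0.8] j6 -128
  travel [-1.27, 0.17, 4.94] roll 0.1
  travel [-4.17, 0.23, 4.94] roll 0.1
blade, rel. to tcp (mm)
side 39 mean [ 26.8   3.  -36.6] max [ 41.2  14.4 -32.5] tipy [nan nan nan] slope z -0.021
green [0.5623, 0.1206, 0.0237]h.py:39: RuntimeWarning: Mean of empty slice.
  if len(P)>5: print(n,len(P),'mean',P.mean(0).round(1),'max',P.max(0).round(1),'tipy',P[P[:,0]>60].mean(0).round(1),'slope z %.3f'%np.polyfit(P[:,0],P[:,2],1)[0])
  ret = um.true_divide(
Traceback (most recent call last):
  File "h.py", line 45, in deck
    q=W[m&(abs(W[...,1]-y)<.018)]; print(y,'deck z',np.percentile(q[:,2],[5,50,95]).round(4))
                                                    ~~~~~~~~~~~~~^^^^^^^^^^^^^^^^^^
IndexError: index -1 is out of bounds for axis 0 with size 0
```

Request:
arm_command:
  rows:
    - {"travel": [-1.2, 0.1, 2.5], "roll": 0, "fingers": 0}
    - {"travel": [-1.2, 0.1, 4.9], "roll": 0, "fingers": 0}
    - {"travel": [-1.2, 0.1, 4.9], "roll": 0, "fingers": 0}
    - {"travel": [-2.7, 0.15, 4.9], "roll": 0, "fingers": 0}
    - {"travel": [-4.2, 0.2, 4.9], "roll": 0, "fingers": 0}
    - {"travel": [-4.2, 0.2, 4.9], "roll": 0, "fingers": 0}
    - {"travel": [-4.2, 0.2, 4.9], "roll": 0, "fingers": 0}

```text
time_s: 19.95
tcp_pos: [0.4636, 0.1163, 0.0472]
ee_rot: [[-1.0, 0.024, 0.0], [0.024, 1.0, 0.0], [-0.0, 0.0, -1.0]]
wrist_force: [0.0, 0.0, -0.6]
gripper_width: 0.16
```

Request:
arm_command:
  rows:
    - {"travel": [0, 0, -0.9], "roll": 0, "fingers": 0}
    - {"travel": [-0.05, 0, -1.7], "roll": 0, "fingers": 0}
    - {"travel": [-0.2, 0, -2.45], "roll": 0, "fingers": 0}
    - {"travel": [-0.45, 0, -3.15], "roll": 0, "fingers": 0}
    - {"travel": [-0.8, 0, -3.8], "roll": 0, "fingers": 0}
    - {"travel": [-1.2, 0, -4.4], "roll": 0, "fingers": 0}
    - {"travel": [-1.7, 0, -5.0], "roll": 0, "fingers": 0}
    - {"travel": [-2.25, 0, -5.5], "roll": 0, "fingers": 0}
    - {"travel": [-2.85, 0, -5.9], "roll": 0, "fingers": 0}
    - {"travel": [-2.85, 0, -5.9], "roll": 0, "fingers": 0}

```text
time_s: 20.95
tcp_pos: [0.4937, 0.1164, 0.1061]
ee_rot: [[-1.0, 0.023, 0.002], [0.023, 1.0, 0.001], [-0.002, 0.001, -1.0]]
wrist_force: [-0.2, -0.3, -0.5]
gripper_width: 0.159
```

Request:
arm_command:
  rows:
    - {"travel": [-0.7, 0, -0.35], "roll": 0, "fingers": 0}
    - {"travel": [-1.4, 0, -0.57], "roll": 0, "fingers": 0}
    - {"travel": [-2.1, 0, -0.7], "roll": 0, "fingers": 0}
    - {"travel": [-2.9, 0, -0.76], "roll": 0, "fingers": 0}
    - {"travel": [-3.6, 0, -0.7], "roll": 0, "fingers": 0}
    - {"travel": [-4.3, 0, -0.6], "roll": 0, "fingers": 0}
    - {"travel": [-4.9, 0, -0.4], "roll": 0, "fingers": 0}
    - {"travel": [-5.3, 0, -0.2], "roll": 0, "fingers": 0}
    - {"travel": [-5.3, 0, -0.2], "roll": 0, "fingers": 0}
    - {"travel": [-2, 0, -2], "roll": 0, "fingers": 0}

```text
time_s: 21.95
tcp_pos: [0.5131, 0.1154, 0.1229]
ee_rot: [[-1.0, 0.025, -0.003], [0.025, 1.0, -0.002], [0.003, -0.002, -1.0]]
wrist_force: [-1.6, 1.4, -0.5]
gripper_width: 0.159
```

Request:
arm_command:
  rows:
    - {"travel": [3.0, 0, 0], "roll": 0, "fingers": 0}
    - {"travel": [5, -4, 0], "roll": 0, "fingers": 0}
    - {"travel": [5, -35, 0], "roll": 0, "fingers": 0}
    - {"travel": [5, -35, 0], "roll": 0, "fingers": 0}
    - {"travel": [5, -35, 0], "roll": 0, "fingers": 0}
    - {"travel": [5, -35, 0], "roll": 0, "fingers": 0}
    - {"travel": [5, -35, 0], "roll": 0, "fingers": 0}
    - {"travel": [5, -35, 0], "roll": 0, "fingers": 0}
    - {"travel": [5, -35, 0], "roll": 0, "fingers": 0}
    - {"travel": [5, -35, 0], "roll": 0, "fingers": 0}

```text
time_s: 22.95
tcp_pos: [0.4534, -0.2347, 0.1251]
ee_rot: [[-1.0, 0.027, -0.0], [0.027, 1.0, 0.0], [0.0, 0.0, -1.0]]
wrist_force: [-0.4, 0.1, -0.5]
gripper_width: 0.163
```

Run:
```python
from h import *
plan((.464,-.2595,.0445,178.65))
try: deck()
except Exception as e: print(e)
im,d,W=shot('top')
for b in blobs(im,W,(15,150,60),(32,255,255),(-.01,.012),10,(.3,.8,-.4,-.1)):print('mat',b)
for b in blobs(im,W,(0,120,60),(5,255,255),(.06,.13),10,(.3,.8,-.5,.5)):print('red',b)
hsv=cv2.cvtColor(im,cv2.COLOR_RGB2HSV)
m=(W[...,2]>.0238)&(W[...,2]<.032)&(W[...,0]>.585)&(W[...,0]<.675)&(W[...,1]>-.12)&(W[...,1]<.16)
m=cv2.morphologyEx(m.astype(np.uint8),cv2.MORPH_OPEN,np.ones((3,3)))
n,L,st,c=cv2.connectedComponentsWithStats(m)
for i in range(1,n):
    P=(W[L==i]*1000).astype(np.float32); print(st[i,4],P.mean(0).round(1),[np.round(v,1) for v in cv2.minAreaRect(P[:,:2])])
cv2.imwrite('pics/t7c.png',cv2.resize(im[110:210,130:290],None,fx=5,fy=5)[:,:,::-1])
```

```text
t 22.9 tcp [ 0.4534 -0.2347  0.1251] yaw 178.5 w 0.163 F [-0.4  0.1 -0.5] j6 -82
  travel [-1.13, -2.45, 8.06] roll -0.2
-0.0676 deck z [0.0228 0.027  0.0311]
-0.0055 deck z [0.0229 0.027  0.0302]
0.0555 deck z [0.0233 0.0269 0.0295]
0.1184 deck z [0.0217 0.0269 0.0298]
red ([167, 184], 114, [0.5088, 0.2605, 0.0966], [510.0, 261.0], [36.0, 36.0], 17.2)
red ([106, 228], 62, [0.3668, 0.449, 0.1086], [366.0, 449.0], [23.0, 24.0], 42.8)Traceback (most recent call last):
  File "<stdin>", line 13, in <module>
cv2.error: OpenCV(4.12.0) /io/opencv/modules/imgproc/src/convhull.cpp:143: error: (-215:Assertion failed) total >= 0 && (depth == CV_32F || depth == CV_32S) in function 'convexHull'
```

Request:
arm_command:
  rows:
    - {"travel": [-1.9, -2.5, 4], "roll": 0, "fingers": 0}
    - {"travel": [-1.9, -2.5, 7], "roll": 0, "fingers": 0}
    - {"travel": [-1.9, -2.5, 7.6], "roll": 0, "fingers": 0}
    - {"travel": [-1.9, -2.5, 7.9], "roll": 0, "fingers": 0}
    - {"travel": [-1.9, -2.5, 8.1], "roll": 0, "fingers": 0}
    - {"travel": [-1.9, -2.5, 8.1], "roll": 0, "fingers": 0}
    - {"travel": [-1.9, -2.5, 8.1], "roll": 0, "fingers": 0}

```text
time_s: 23.75
tcp_pos: [0.4732, -0.2584, 0.0458]
ee_rot: [[-1.0, 0.022, 0.002], [0.022, 1.0, -0.001], [-0.002, -0.001, -1.0]]
wrist_force: [1.2, -0.2, -1.9]
gripper_width: 0.161
```

Request:
arm_command:
  rows:
    - {"travel": [0, 0, 0.1], "roll": 0, "fingers": 0}
    - {"travel": [0, 0, 0.2], "roll": 0, "fingers": 0}
    - {"travel": [0, 0, 0.25], "roll": 0, "fingers": 0}
    - {"travel": [0, 0, 0.25], "roll": 0, "fingers": 0}

```text
time_s: 24.15
tcp_pos: [0.4728, -0.2587, 0.0435]
ee_rot: [[-1.0, 0.023, 0.001], [0.023, 1.0, -0.0], [-0.001, -0.0, -1.0]]
wrist_force: [-1.7, 1.5, 7.8]
gripper_width: 0.164
```

Request:
arm_command:
  rows:
    - {"travel": [0, 0, 0], "roll": 0, "fingers": 45}
    - {"travel": [0, 0, 0], "roll": 0, "fingers": 45}
    - {"travel": [0, 0, 0], "roll": 0, "fingers": 45}
    - {"travel": [0, 0, -3], "roll": 0, "fingers": 45}
    - {"travel": [0, 0, -7], "roll": 0, "fingers": 45}
    - {"travel": [0, 0, -11], "roll": 0, "fingers": 45}
    - {"travel": [-9, -14.5, -9], "roll": 0, "fingers": 60}
    - {"travel": [-9, -14.5, -9], "roll": 0, "fingers": 60}
    - {"travel": [-9, -14.5, -9], "roll": 0, "fingers": 60}
    - {"travel": [-9, -14.5, -9], "roll": 0, "fingers": 60}

```text
time_s: 25.15
tcp_pos: [0.56, -0.4088, 0.1302]
ee_rot: [[-1.0, 0.025, -0.001], [0.025, 1.0, -0.0], [0.001, -0.0, -1.0]]
wrist_force: [-0.2, 1.4, 0.0]
gripper_width: 0.593
```

```bash
cat >> h.py <<'E'
def weights(n='top'):
    im,d,W=shot(n)
    for b in blobs(im,W,(5,60,40),(32,255,255),(.03,.048),20,(.4,.62,-.5,.5)):print('w',b[1:5])
    return im,d,W
E
python3 - <<'E'
from h import *
plan((.563,-.4045,.018,178.65))
im,d,W=weights()
for b in blobs(im,W,(5,120,80),(15,255,255),(.012,.09),10,(.3,.8,-.4,.4)):print('or',b)
m=(W[...,2]>.0238)&(W[...,2]<.032)&(W[...,0]>.585)&(W[...,0]<.672)&(W[...,1]>-.12)&(W[...,1]<.16)
m=cv2.morphologyEx(m.astype(np.uint8),cv2.MORPH_OPEN,np.ones((3,3)))
n,L,st,c=cv2.connectedComponentsWithStats(m)
for i in range(1,n):
    P=W[L==i]*1000; print(st[i,4],P.mean(0).round(1),P.min(0).round(),P.max(0).round())
cv2.imwrite('pics/t7c.png',cv2.resize(im[110:230,190:350],None,fx=5,fy=5)[:,:,::-1])
E
```

```text
t 25.1 tcp [ 0.56   -0.4088  0.1302] yaw 178.6 w 0.593 F [-0.2  1.4  0. ] j6 -69
  travel [-0.29, 0.44, 11.22] roll -0.1
w (56, [0.5743, 0.4107, 0.0374], [574.0, 411.0], [26.0, 25.0])
w (28, [0.5014, 0.2207, 0.0386], [502.0, 220.0], [3.0, 82.0])
w (59, [0.4713, -0.4194, 0.0381], [471.0, -420.0], [24.0, 27.0])
w (59, [0.4701, 0.4208, 0.0382], [470.0, 421.0], [27.0, 26.0])
68 [649.3 -12.1  27.3] [635. -29.  24.] [664.   9.  32.]
25 [646.2 106.4  26.3] [636. 101.  24.] [657. 112.  29.]
35 [646.9  67.6  27.5] [635.  56.  24.] [657.  77.  31.]
9 [652.8 -49.6  26.9] [648. -53.  24.] [656. -46.  32.]
15 [641.9 -73.4  28.2] [634. -77.  24.] [650. -70.  32.]
12 [638.9  37.7  27.9] [634.  32.  25.] [643.  43.  32.]
38 [621.3   3.3  27.5] [611. -12.  24.] [632.  16.  31.]
12 [623.4  42.8  27. ] [617.  39.  24.] [629.  46.  30.]
16 [619.6 -23.7  27. ] [613. -29.  24.] [625. -19.  32.]
19 [623.1 -66.1  27.7] [617. -73.  24.] [629. -59.  31.]
27 [613.2 123.2  28. ] [603. 114.  24.] [622. 135.  32.]
23 [611.1  63.3  27.8] [600.  56.  24.] [622.  70.  32.]
15 [614.1 -86.8  27.6] [610. -94.  24.] [618. -80.  31.]
12 [611.2  99.1  27.9] [607.  94.  24.] [615. 104.  31.]
```

View pics/t7c.png

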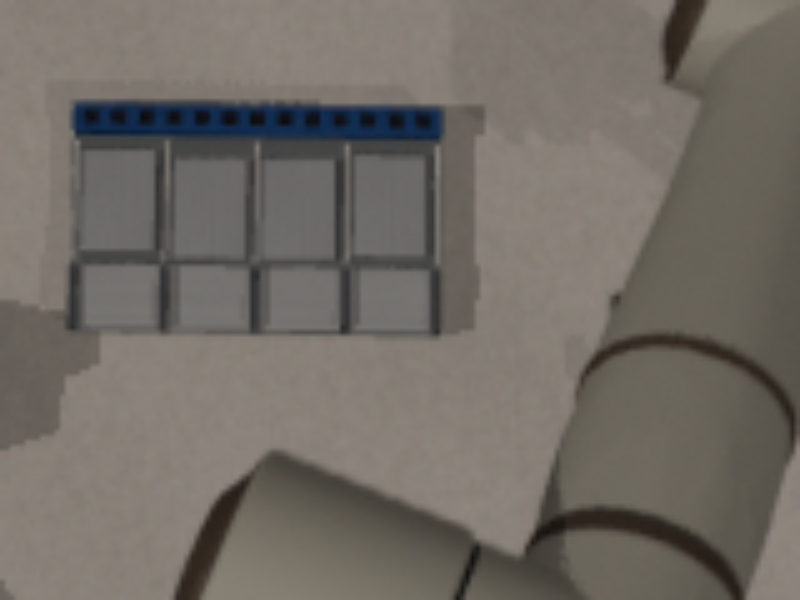

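All four panels lie steel-up, with crop centres at about (118,198), (210,208), (300,210) and (393,205). I'll grasp the first weight while a script works out the panel centres.

Run:
```python
from h import *
c=get_calibration('top');f=192/np.tan(np.radians(c['fov_y'])/2);A=np.array(c['attitude']);o=np.array(c['origin'])
for a,b in((117.5,198.5),(209.5,208.5),(300.5,209.5),(392.5,205)):
    u,v=(a+.5)/5-.5+190,(b+.5)/5-.5+110
    r=A@np.array([(u-c['cx'])/f,(v-c['cy'])/f,1]); print((o+r*(.0265-o[2])/r[2]).round(4))
```

```text
[0.6384 0.1178 0.0265]
[0.6312 0.0548 0.0265]
[ 0.6303 -0.0074  0.0265]
[ 0.6332 -0.0703  0.0265]
```

Request:
arm_command:
  rows:
    - {"travel": [-0.3, 0.4, 4], "roll": 0, "fingers": 60}
    - {"travel": [-0.3, 0.4, 8], "roll": 0, "fingers": 60}
    - {"travel": [-0.3, 0.4, 11.2], "roll": 0, "fingers": 60}
    - {"travel": [-0.3, 0.4, 11.2], "roll": 0, "fingers": 60}
    - {"travel": [-0.3, 0.4, 11.2], "roll": 0, "fingers": 0}
    - {"travel": [-0.3, 0.4, 11.2], "roll": 0, "fingers": 0}
    - {"travel": [-0.3, 0.4, 11.2], "roll": 0, "fingers": 0}
    - {"travel": [-0.3, 0.4, 11.2], "roll": 0, "fingers": 0}
    - {"travel": [-0.3, 0.4, 11.2], "roll": 0, "fingers": 0}
    - {"travel": [-0.3, 0.4, 11.2], "roll": 0, "fingers": 0}

```text
time_s: 26.2
tcp_pos: [0.5632, -0.4026, 0.022]
ee_rot: [[-1.0, 0.023, 0.003], [0.023, 1.0, -0.002], [-0.003, -0.002, -1.0]]
wrist_force: [-0.2, -1.2, 6.4]
gripper_width: 0.316
```

Request:
arm_command:
  rows:
    - {"travel": [0, 0, -3], "roll": 0, "fingers": 0}
    - {"travel": [0, 0, -8], "roll": 0, "fingers": 0}
    - {"travel": [-6.2, 33.4, -12], "roll": 0, "fingers": 0}
    - {"travel": [-6.2, 33.4, -12], "roll": 0, "fingers": 0}
    - {"travel": [-6.2, 33.4, -12], "roll": 0, "fingers": 0}
    - {"travel": [-6.2, 33.4, -12], "roll": 0, "fingers": 0}
    - {"travel": [-6.2, 33.4, -12], "roll": 0, "fingers": 0}
    - {"travel": [-6.2, 33.4, -12], "roll": 0, "fingers": 0}
    - {"travel": [-6.2, 33.4, -12], "roll": 0, "fingers": 0}
    - {"travel": [-6.2, 33.4, -12], "roll": 0, "fingers": 0}

```text
time_s: 27.2
tcp_pos: [0.6327, -0.0639, 0.14]
ee_rot: [[-1.0, 0.017, 0.001], [0.017, 1.0, 0.001], [-0.001, 0.001, -1.0]]
wrist_force: [0.8, -0.3, -1.8]
gripper_width: 0.311
```

Request:
arm_command:
  rows:
    - {"travel": [0, 0, 0], "roll": 0, "fingers": 0}
    - {"travel": [0, 0, 0], "roll": 0, "fingers": 0}
    - {"travel": [0, 0, 0], "roll": 0, "fingers": 0}

```text
time_s: 27.5
tcp_pos: [0.6311, -0.0704, 0.1393]
ee_rot: [[-1.0, 0.025, -0.001], [0.025, 1.0, 0.0], [0.001, -0.0, -1.0]]
wrist_force: [0.1, 0.8, -2.5]
gripper_width: 0.314
```

Run:
```python
from h import *
plan((.633,-.07,.055,178.65))
im,d,W=shot('side')
for b in blobs(im,W,(12,90,40),(28,255,255),(.08,.2),8,(.5,.75,-.2,.1)):print(b)
```

```text
t 27.5 tcp [ 0.6311 -0.0704  0.1393] yaw 178.6 w 0.314 F [ 0.1  0.8 -2.5] j6 -100
  travel [-0.18, 0.05, 8.43] roll -0.1
([232, 147], 82, [0.6234, -0.0662, 0.1459], [624.0, -69.0], [16.0, 35.0], 32.3)
```

Request:
arm_command:
  rows:
    - {"travel": [-0.2, 0, 4], "roll": 0, "fingers": 0}
    - {"travel": [-0.2, 0, 7.5], "roll": 0, "fingers": 0}
    - {"travel": [-0.2, 0, 8.5], "roll": 0, "fingers": 0}
    - {"travel": [-0.2, 0, 8.9], "roll": 0, "fingers": 0}
    - {"travel": [-0.2, 0, 8.9], "roll": 0, "fingers": 0}
    - {"travel": [-0.2, 0, 8.9], "roll": 0, "fingers": 0}

```text
time_s: 28.15
tcp_pos: [0.6353, -0.0694, 0.0528]
ee_rot: [[-1.0, 0.023, 0.004], [0.023, 1.0, 0.0], [-0.004, 0.0, -1.0]]
wrist_force: [0.2, 0.5, -1.8]
gripper_width: 0.312
```

Request:
arm_command:
  rows:
    - {"travel": [0, 0, 0.2], "roll": 0, "fingers": 0}
    - {"travel": [0, 0, 0.3], "roll": 0, "fingers": 0}
    - {"travel": [0, 0, 0.4], "roll": 0, "fingers": 0}
    - {"travel": [0, 0, 0.4], "roll": 0, "fingers": 0}

```text
time_s: 28.55
tcp_pos: [0.6344, -0.0692, 0.0486]
ee_rot: [[-1.0, 0.023, 0.001], [0.023, 1.0, -0.0], [-0.001, -0.0, -1.0]]
wrist_force: [-1.5, 0.6, 5.9]
gripper_width: 0.314
```

Request:
arm_command:
  rows:
    - {"travel": [0, 0, 0], "roll": 0, "fingers": 46}
    - {"travel": [0, 0, 0], "roll": 0, "fingers": 46}
    - {"travel": [0, 0, 0], "roll": 0, "fingers": 46}
    - {"travel": [0, 0, -3], "roll": 0, "fingers": 46}
    - {"travel": [0, 0, -6], "roll": 0, "fingers": 46}
    - {"travel": [0, 0, -10], "roll": 0, "fingers": 46}
    - {"travel": [15.5, -35.4, -10], "roll": 0, "fingers": 60}
    - {"travel": [15.5, -35.4, -10], "roll": 0, "fingers": 60}
    - {"travel": [15.5, -35.4, -10], "roll": 0, "fingers": 60}
    - {"travel": [15.5, -35.4, -10], "roll": 0, "fingers": 60}

```text
time_s: 29.55
tcp_pos: [0.5485, -0.252, 0.1469]
ee_rot: [[-1.0, 0.022, 0.0], [0.022, 1.0, -0.0], [-0.0, -0.0, -1.0]]
wrist_force: [0.7, -0.7, -0.4]
gripper_width: 0.591
```

Request:
arm_command:
  rows:
    - {"travel": [7.8, -17.7, 0], "roll": 0, "fingers": 60}
    - {"travel": [7.8, -17.7, 0], "roll": 0, "fingers": 60}
    - {"travel": [7.8, -17.7, 0], "roll": 0, "fingers": 60}
    - {"travel": [7.8, -17.7, 0], "roll": 0, "fingers": 60}
    - {"travel": [7.8, -17.7, 0], "roll": 0, "fingers": 60}
    - {"travel": [7.8, -17.7, 0], "roll": 0, "fingers": 60}
    - {"travel": [7.8, -17.7, 0], "roll": 0, "fingers": 60}

```text
time_s: 30.25
tcp_pos: [0.4677, -0.425, 0.1467]
ee_rot: [[-1.0, 0.023, -0.0], [0.023, 1.0, 0.0], [0.0, 0.0, -1.0]]
wrist_force: [0.1, -0.7, 0.3]
gripper_width: 0.599
```

```bash
cat >> h.py <<'E'
def placed():
    im,d,W=shot('side'); B=(.58,.69,-.12,.17)
    for b in blobs(im,W,(8,60,40),(32,255,255),(.055,.075),8,B):print('placed top (side)',b[1:5])
    im,d,W=shot('top')
    for b in blobs(im,W,(8,60,40),(32,255,255),(.055,.075),8,B):print('placed top (top)',b[1:5])
E
python3 -c "
from h import *
placed();weights('top')
plan((.4715,-.4195,.020,178.65))"
```

```text
placed top (side) (56, [0.633, -0.0664, 0.0633], [635.0, -70.0], [25.0, 30.0])
placed top (top) (59, [0.6333, -0.0685, 0.064], [634.0, -69.0], [26.0, 27.0])
w (54, [0.5741, 0.4107, 0.0378], [574.0, 410.0], [25.0, 26.0])
w (59, [0.4705, 0.4208, 0.0376], [471.0, 421.0], [25.0, 27.0])
t 30.4 tcp [ 0.4682 -0.4246  0.147 ] yaw 178.8 w 0.596 F [0.2 0.6 0. ] j6 -64
  travel [-0.32, 0.51, 12.7] roll 0.1
```

Request:
arm_command:
  rows:
    - {"travel": [-0.3, 0.5, 4], "roll": 0, "fingers": 60}
    - {"travel": [-0.3, 0.5, 8], "roll": 0, "fingers": 60}
    - {"travel": [-0.3, 0.5, 12.5], "roll": 0, "fingers": 60}
    - {"travel": [-0.3, 0.5, 12.5], "roll": 0, "fingers": 60}
    - {"travel": [-0.3, 0.5, 12.5], "roll": 0, "fingers": 60}
    - {"travel": [-0.3, 0.5, 12.5], "roll": 0, "fingers": 0}
    - {"travel": [-0.3, 0.5, 12.5], "roll": 0, "fingers": 0}
    - {"travel": [-0.3, 0.5, 12.5], "roll": 0, "fingers": 0}
    - {"travel": [-0.3, 0.5, 12.5], "roll": 0, "fingers": 0}
    - {"travel": [-0.3, 0.5, 12.5], "roll": 0, "fingers": 0}

```text
time_s: 31.4
tcp_pos: [0.4711, -0.4213, 0.0233]
ee_rot: [[-1.0, 0.023, 0.002], [0.023, 1.0, -0.001], [-0.002, -0.001, -1.0]]
wrist_force: [-1.0, 0.6, 5.5]
gripper_width: 0.312
```

Request:
arm_command:
  rows:
    - {"travel": [0, 0, -3], "roll": 0, "fingers": 0}
    - {"travel": [0, 0, -8], "roll": 0, "fingers": 0}
    - {"travel": [-7.5, 20.9, -12], "roll": 0, "fingers": 0}
    - {"travel": [-7.5, 20.9, -12], "roll": 0, "fingers": 0}
    - {"travel": [-7.5, 20.9, -12], "roll": 0, "fingers": 0}
    - {"travel": [-7.5, 20.9, -12], "roll": 0, "fingers": 0}
    - {"travel": [-15, 41.8, -12], "roll": 0, "fingers": 0}
    - {"travel": [-15, 41.8, -12], "roll": 0, "fingers": 0}
    - {"travel": [-15, 41.8, -12], "roll": 0, "fingers": 0}
    - {"travel": [-15, 41.8, -12], "roll": 0, "fingers": 0}

```text
time_s: 32.4
tcp_pos: [0.6129, -0.0485, 0.1406]
ee_rot: [[-1.0, 0.023, -0.001], [0.023, 1.0, 0.0], [0.001, 0.0, -1.0]]
wrist_force: [1.0, 0.2, -1.6]
gripper_width: 0.312
```

Request:
arm_command:
  rows:
    - {"travel": [-0.7, 1.9, 0], "roll": 0, "fingers": 0}
    - {"travel": [-0.7, 1.9, 0], "roll": 0, "fingers": 0}
    - {"travel": [-0.7, 1.9, 0], "roll": 0, "fingers": 0}
    - {"travel": [-0.7, 1.9, 0], "roll": 0, "fingers": 0}

```text
time_s: 32.8
tcp_pos: [0.6197, -0.033, 0.1406]
ee_rot: [[-1.0, 0.025, -0.001], [0.025, 1.0, -0.0], [0.001, -0.0, -1.0]]
wrist_force: [-0.6, -0.5, -1.5]
gripper_width: 0.314
```

```bash
python3 -c "
from h import *
plan((.630,-.0075,.053,178.65))"
```

```text
t 32.8 tcp [ 0.6197 -0.033   0.1406] yaw 178.6 w 0.314 F [-0.6 -0.5 -1.5] j6 -103
  travel [-0.97, 2.57, 8.76] roll -0.1
```

Request:
arm_command:
  rows:
    - {"travel": [-1.0, 2.6, 0], "roll": 0, "fingers": 0}
    - {"travel": [-1.0, 2.6, 3], "roll": 0, "fingers": 0}
    - {"travel": [-1.0, 2.6, 7], "roll": 0, "fingers": 0}
    - {"travel": [-1.0, 2.6, 8.2], "roll": 0, "fingers": 0}
    - {"travel": [-1.0, 2.6, 8.7], "roll": 0, "fingers": 0}
    - {"travel": [-1.0, 2.6, 8.7], "roll": 0, "fingers": 0}
    - {"travel": [-1.0, 2.6, 9.0], "roll": 0, "fingers": 0}
    - {"travel": [-1.0, 2.6, 9.1], "roll": 0, "fingers": 0}
    - {"travel": [-1.0, 2.6, 9.1], "roll": 0, "fingers": 0}

```text
time_s: 33.7
tcp_pos: [0.6316, -0.0059, 0.051]
ee_rot: [[-1.0, 0.023, 0.002], [0.023, 1.0, 0.0], [-0.002, 0.0, -1.0]]
wrist_force: [0.4, 0.4, -2.3]
gripper_width: 0.314
```

Request:
arm_command:
  rows:
    - {"travel": [0, 0, 0.1], "roll": 0, "fingers": 0}
    - {"travel": [0, 0, 0.2], "roll": 0, "fingers": 0}
    - {"travel": [0, 0, 0.2], "roll": 0, "fingers": 0}

```text
time_s: 34.0
tcp_pos: [0.6316, -0.0058, 0.0498]
ee_rot: [[-1.0, 0.022, 0.001], [0.022, 1.0, -0.0], [-0.001, -0.0, -1.0]]
wrist_force: [-2.1, 0.9, 5.7]
gripper_width: 0.314
```

Request:
arm_command:
  rows:
    - {"travel": [0, 0, 0], "roll": 0, "fingers": 46}
    - {"travel": [0, 0, 0], "roll": 0, "fingers": 46}
    - {"travel": [0, 0, 0], "roll": 0, "fingers": 46}
    - {"travel": [0, 0, -3], "roll": 0, "fingers": 46}
    - {"travel": [0, 0, -6], "roll": 0, "fingers": 46}
    - {"travel": [0, 0, -10], "roll": 0, "fingers": 46}
    - {"travel": [3.4, 20.8, -12], "roll": 0, "fingers": 60}
    - {"travel": [3.4, 20.8, -12], "roll": 0, "fingers": 60}
    - {"travel": [3.4, 20.8, -12], "roll": 0, "fingers": 60}
    - {"travel": [3.4, 20.8, -12], "roll": 0, "fingers": 60}

```text
time_s: 35.0
tcp_pos: [0.6032, 0.1929, 0.1672]
ee_rot: [[-1.0, 0.024, 0.0], [0.024, 1.0, 0.0], [-0.0, 0.0, -1.0]]
wrist_force: [0.8, -0.7, -0.1]
gripper_width: 0.592
```

Request:
arm_command:
  rows:
    - {"travel": [3.4, 20.8, 0], "roll": 0, "fingers": 60}
    - {"travel": [3.4, 20.8, 0], "roll": 0, "fingers": 60}
    - {"travel": [3.4, 20.8, 0], "roll": 0, "fingers": 60}
    - {"travel": [3.4, 20.8, 0], "roll": 0, "fingers": 60}
    - {"travel": [3.4, 20.8, 0], "roll": 0, "fingers": 60}
    - {"travel": [3.4, 20.8, 0], "roll": 0, "fingers": 60}
    - {"travel": [3.4, 20.8, 0], "roll": 0, "fingers": 60}
    - {"travel": [3.4, 20.8, 0], "roll": 0, "fingers": 60}

```text
time_s: 35.8
tcp_pos: [0.5749, 0.3982, 0.167]
ee_rot: [[-1.0, 0.025, -0.0], [0.025, 1.0, -0.0], [0.0, -0.0, -1.0]]
wrist_force: [-0.1, 0.1, 1.1]
gripper_width: 0.597
```

```bash
python3 -c "
from h import *
placed();weights('side')
plan((.5742,.411,.021,178.65))"
```

```text
placed top (side) (57, [0.6333, -0.0671, 0.063], [635.0, -68.0], [25.0, 29.0])
placed top (side) (59, [0.6306, -0.0031, 0.0633], [632.0, -3.0], [25.0, 25.0])
placed top (top) (56, [0.6315, -0.0054, 0.065], [632.0, -5.0], [25.0, 25.0])
placed top (top) (59, [0.6334, -0.0684, 0.0645], [634.0, -69.0], [27.0, 26.0])
w (38, [0.4711, -0.2532, 0.04], [473.0, -254.0], [26.0, 14.0])
w (145, [0.4901, 0.2854, 0.0399], [495.0, 287.0], [115.0, 57.0])
w (95, [0.573, 0.4126, 0.0371], [574.0, 412.0], [25.0, 26.0])
w (106, [0.469, 0.4222, 0.0377], [470.0, 422.0], [25.0, 28.0])
t 36.0 tcp [0.575  0.3985 0.1673] yaw 178.6 w 0.605 F [ 0.4 -0.2 -0.5] j6 -139
  travel [0.11, 1.25, 14.63] roll -0.1
```

Request:
arm_command:
  rows:
    - {"travel": [0.1, 1.25, 4], "roll": 0, "fingers": 60}
    - {"travel": [0.1, 1.25, 8], "roll": 0, "fingers": 60}
    - {"travel": [0.1, 1.25, 12], "roll": 0, "fingers": 60}
    - {"travel": [0.1, 1.25, 14.6], "roll": 0, "fingers": 60}
    - {"travel": [0.1, 1.25, 14.6], "roll": 0, "fingers": 60}
    - {"travel": [0.1, 1.25, 14.6], "roll": 0, "fingers": 0}
    - {"travel": [0.1, 1.25, 14.6], "roll": 0, "fingers": 0}
    - {"travel": [0.1, 1.25, 14.6], "roll": 0, "fingers": 0}
    - {"travel": [0.1, 1.25, 14.6], "roll": 0, "fingers": 0}
    - {"travel": [0.1, 1.25, 14.6], "roll": 0, "fingers": 0}

```text
time_s: 36.95
tcp_pos: [0.5743, 0.4128, 0.0228]
ee_rot: [[-1.0, 0.023, 0.002], [0.023, 1.0, 0.001], [-0.002, 0.001, -1.0]]
wrist_force: [0.2, -1.3, 5.3]
gripper_width: 0.312
```

Request:
arm_command:
  rows:
    - {"travel": [0, 0, -4], "roll": 0, "fingers": 0}
    - {"travel": [0, 0, -9], "roll": 0, "fingers": 0}
    - {"travel": [0, 0, -13], "roll": 0, "fingers": 0}
    - {"travel": [-7.1, -29.3, -13], "roll": 0, "fingers": 0}
    - {"travel": [-7.1, -29.3, -13], "roll": 0, "fingers": 0}
    - {"travel": [-7.1, -29.3, -13], "roll": 0, "fingers": 0}
    - {"travel": [-7.1, -29.3, -13], "roll": 0, "fingers": 0}
    - {"travel": [-7.1, -29.3, -13], "roll": 0, "fingers": 0}
    - {"travel": [-7.1, -29.3, -13], "roll": 0, "fingers": 0}
    - {"travel": [-7.1, -29.3, -13], "roll": 0, "fingers": 0}

```text
time_s: 37.95
tcp_pos: [0.6379, 0.1123, 0.1504]
ee_rot: [[-1.0, 0.03, -0.002], [0.03, 1.0, -0.001], [0.002, -0.001, -1.0]]
wrist_force: [0.2, 0.1, -2.8]
gripper_width: 0.316
```

Request:
arm_command:
  rows:
    - {"travel": [0, 0, 2], "roll": 0, "fingers": 0}
    - {"travel": [0, 0, 2], "roll": 0, "fingers": 0}
    - {"travel": [0, 0, 2], "roll": 0, "fingers": 0}

```text
time_s: 38.25
tcp_pos: [0.6374, 0.1182, 0.1304]
ee_rot: [[-1.0, 0.023, -0.001], [0.023, 1.0, -0.001], [0.001, -0.001, -1.0]]
wrist_force: [0.8, 0.1, -1.7]
gripper_width: 0.311
```

```bash
python3 -c "
from h import *
plan((.638,.118,.049,178.65))"
```

```text
t 38.2 tcp [0.6374 0.1182 0.1304] yaw 178.7 w 0.311 F [ 0.8  0.1 -1.7] j6 -116
  travel [-0.06, -0.02, 8.14] roll 0.1
```

Request:
arm_command:
  rows:
    - {"travel": [0, 0, 3.5], "roll": 0, "fingers": 0}
    - {"travel": [0, 0, 6.5], "roll": 0, "fingers": 0}
    - {"travel": [0, 0, 7.4], "roll": 0, "fingers": 0}
    - {"travel": [0, 0, 7.8], "roll": 0, "fingers": 0}
    - {"travel": [0, 0, 8.0], "roll": 0, "fingers": 0}
    - {"travel": [0, 0, 8.1], "roll": 0, "fingers": 0}
    - {"travel": [0, 0, 8.1], "roll": 0, "fingers": 0}

```text
time_s: 38.95
tcp_pos: [0.6387, 0.1183, 0.0513]
ee_rot: [[-1.0, 0.023, 0.002], [0.023, 1.0, 0.001], [-0.002, 0.001, -1.0]]
wrist_force: [0.1, 1.0, -1.2]
gripper_width: 0.316
```

Request:
arm_command:
  rows:
    - {"travel": [0, 0, 0.1], "roll": 0, "fingers": 0}
    - {"travel": [0, 0, 0.2], "roll": 0, "fingers": 0}
    - {"travel": [0, 0, 0.25], "roll": 0, "fingers": 0}
    - {"travel": [0, 0, 0.25], "roll": 0, "fingers": 0}

```text
time_s: 39.35
tcp_pos: [0.6384, 0.1181, 0.0493]
ee_rot: [[-1.0, 0.023, 0.002], [0.023, 1.0, 0.0], [-0.002, 0.0, -1.0]]
wrist_force: [-2.8, 0.0, 4.4]
gripper_width: 0.31
```

Request:
arm_command:
  rows:
    - {"travel": [0, 0, 0], "roll": 0, "fingers": 46}
    - {"travel": [0, 0, 0], "roll": 0, "fingers": 46}
    - {"travel": [0, 0, 0], "roll": 0, "fingers": 46}
    - {"travel": [0, 0, -3], "roll": 0, "fingers": 46}
    - {"travel": [0, 0, -6], "roll": 0, "fingers": 46}
    - {"travel": [0, 0, -11], "roll": 0, "fingers": 46}
    - {"travel": [8.8, 15, -13], "roll": 0, "fingers": 50}
    - {"travel": [8.8, 15, -13], "roll": 0, "fingers": 50}
    - {"travel": [8.8, 15, -13], "roll": 0, "fingers": 50}
    - {"travel": [8.8, 15, -13], "roll": 0, "fingers": 50}

```text
time_s: 40.35
tcp_pos: [0.5519, 0.2728, 0.1782]
ee_rot: [[-1.0, 0.021, 0.001], [0.021, 1.0, 0.001], [-0.001, 0.001, -1.0]]
wrist_force: [-0.1, -0.2, -0.6]
gripper_width: 0.498
```

Request:
arm_command:
  rows:
    - {"travel": [8.8, 15, 0], "roll": 0, "fingers": 50}
    - {"travel": [8.8, 15, 0], "roll": 0, "fingers": 50}
    - {"travel": [8.8, 15, 0], "roll": 0, "fingers": 50}
    - {"travel": [8.8, 15, 0], "roll": 0, "fingers": 50}
    - {"travel": [8.8, 15, 0], "roll": 0, "fingers": 50}
    - {"travel": [8.8, 15, 0], "roll": 0, "fingers": 50}
    - {"travel": [8.8, 15, 0], "roll": 0, "fingers": 50}
    - {"travel": [8.8, 15, 0], "roll": 0, "fingers": 50}

```text
time_s: 41.15
tcp_pos: [0.4696, 0.4207, 0.1774]
ee_rot: [[-1.0, 0.025, -0.0], [0.025, 1.0, -0.0], [0.0, -0.0, -1.0]]
wrist_force: [0.1, -0.1, 0.1]
gripper_width: 0.501
```

```bash
python3 -c "
from h import *
placed();im,d,W=weights('side')
for b in blobs(im,W,(150,50,40),(179,255,255),(.012,.05),10,(.4,.62,.2,.5)):print('pink',b[1:5])
plan((.4705,.4215,.021,178.65))"
```

```text
placed top (top) (60, [0.6375, 0.118, 0.0641], [638.0, 118.0], [25.0, 26.0])
placed top (top) (56, [0.6317, -0.0054, 0.0643], [632.0, -5.0], [27.0, 26.0])
placed top (top) (58, [0.6336, -0.0685, 0.0645], [634.0, -69.0], [27.0, 26.0])
w (35, [0.4721, -0.2538, 0.0389], [472.0, -254.0], [26.0, 13.0])
w (145, [0.4906, 0.286, 0.0403], [494.0, 286.0], [117.0, 57.0])
w (103, [0.4694, 0.4222, 0.0376], [470.0, 422.0], [26.0, 27.0])
pink (146, [0.4967, 0.3682, 0.0319], [499.0, 366.0], [26.0, 28.0])
t 41.3 tcp [0.4695 0.4211 0.1775] yaw 178.6 w 0.498 F [ 0.2  0.3 -0.1] j6 -148
  travel [-0.1, 0.04, 15.65] roll -0.1
```

Request:
arm_command:
  rows:
    - {"travel": [0, 0.04, 4], "roll": 0, "fingers": 50}
    - {"travel": [0, 0.04, 8], "roll": 0, "fingers": 50}
    - {"travel": [0, 0.04, 12], "roll": 0, "fingers": 50}
    - {"travel": [0, 0.04, 15.6], "roll": 0, "fingers": 50}
    - {"travel": [0, 0.04, 15.6], "roll": 0, "fingers": 50}
    - {"travel": [0, 0.04, 15.6], "roll": 0, "fingers": 0}
    - {"travel": [0, 0.04, 15.6], "roll": 0, "fingers": 0}
    - {"travel": [0, 0.04, 15.6], "roll": 0, "fingers": 0}
    - {"travel": [0, 0.04, 15.6], "roll": 0, "fingers": 0}
    - {"travel": [0, 0.04, 15.6], "roll": 0, "fingers": 0}

```text
time_s: 42.3
tcp_pos: [0.4699, 0.4233, 0.024]
ee_rot: [[-1.0, 0.023, 0.003], [0.023, 1.0, 0.003], [-0.003, 0.003, -1.0]]
wrist_force: [-1.0, -0.3, 6.0]
gripper_width: 0.315
```

Request:
arm_command:
  rows:
    - {"travel": [0, 0, -4], "roll": 0, "fingers": 0}
    - {"travel": [0, 0, -9], "roll": 0, "fingers": 0}
    - {"travel": [0, 0, -13], "roll": 0, "fingers": 0}
    - {"travel": [-8.5, -18.2, -13], "roll": 0, "fingers": 0}
    - {"travel": [-8.5, -18.2, -13], "roll": 0, "fingers": 0}
    - {"travel": [-8.5, -18.2, -13], "roll": 0, "fingers": 0}
    - {"travel": [-8.5, -18.2, -13], "roll": 0, "fingers": 0}
    - {"travel": [-8.5, -18.2, -13], "roll": 0, "fingers": 0}

```text
time_s: 43.1
tcp_pos: [0.5505, 0.2332, 0.1515]
ee_rot: [[-1.0, 0.03, -0.001], [0.03, 1.0, -0.001], [0.001, -0.001, -1.0]]
wrist_force: [-0.2, -0.1, -2.0]
gripper_width: 0.312
```

Request:
arm_command:
  rows:
    - {"travel": [-8.5, -18.2, 1], "roll": 0, "fingers": 0}
    - {"travel": [-8.5, -18.2, 2], "roll": 0, "fingers": 0}
    - {"travel": [-8.5, -18.2, 2], "roll": 0, "fingers": 0}
    - {"travel": [-8.5, -18.2, 2], "roll": 0, "fingers": 0}
    - {"travel": [-8.5, -18.2, 2], "roll": 0, "fingers": 0}
    - {"travel": [-8.5, -18.2, 2], "roll": 0, "fingers": 0}
    - {"travel": [-8.5, -18.2, 2], "roll": 0, "fingers": 0}
    - {"travel": [-8.5, -18.2, 2], "roll": 0, "fingers": 0}

```text
time_s: 43.9
tcp_pos: [0.6301, 0.056, 0.1318]
ee_rot: [[-1.0, 0.021, 0.001], [0.021, 1.0, 0.0], [-0.001, 0.0, -1.0]]
wrist_force: [-0.5, 0.7, -2.7]
gripper_width: 0.313
```

```bash
python3 -c "
from h import *
plan((.631,.055,.0505,178.65))"
```

```text
t 43.9 tcp [0.6301 0.056  0.1318] yaw 178.8 w 0.313 F [-0.5  0.7 -2.7] j6 -111
  travel [-0.09, -0.1, 8.13] roll 0.1
```

Request:
arm_command:
  rows:
    - {"travel": [0, -0.1, 3.5], "roll": 0, "fingers": 0}
    - {"travel": [0, -0.1, 6.5], "roll": 0, "fingers": 0}
    - {"travel": [0, -0.1, 7.4], "roll": 0, "fingers": 0}
    - {"travel": [0, -0.1, 7.8], "roll": 0, "fingers": 0}
    - {"travel": [0, -0.1, 8.0], "roll": 0, "fingers": 0}
    - {"travel": [0, -0.1, 8.1], "roll": 0, "fingers": 0}
    - {"travel": [0, -0.1, 8.1], "roll": 0, "fingers": 0}

```text
time_s: 44.6
tcp_pos: [0.6311, 0.0538, 0.0517]
ee_rot: [[-1.0, 0.023, 0.002], [0.023, 1.0, 0.001], [-0.002, 0.001, -1.0]]
wrist_force: [-0.6, -0.3, -1.2]
gripper_width: 0.311
```

Request:
arm_command:
  rows:
    - {"travel": [0, 0, 0.1], "roll": 0, "fingers": 0}
    - {"travel": [0, 0, 0.2], "roll": 0, "fingers": 0}
    - {"travel": [0, 0, 0.2], "roll": 0, "fingers": 0}
    - {"travel": [0, 0, 0.2], "roll": 0, "fingers": 0}

```text
time_s: 45.0
tcp_pos: [0.6311, 0.0536, 0.0505]
ee_rot: [[-1.0, 0.023, 0.002], [0.023, 1.0, 0.0], [-0.002, 0.0, -1.0]]
wrist_force: [-3.4, 1.1, 5.1]
gripper_width: 0.314
```

Request:
arm_command:
  rows:
    - {"travel": [0, 0, 0], "roll": 0, "fingers": 46}
    - {"travel": [0, 0, 0], "roll": 0, "fingers": 46}
    - {"travel": [0, 0, 0], "roll": 0, "fingers": 46}
    - {"travel": [0, 0, -3], "roll": 0, "fingers": 46}
    - {"travel": [0, 0, -6], "roll": 0, "fingers": 46}
    - {"travel": [0, 0, -12], "roll": 0, "fingers": 46}
    - {"travel": [12.6, 20.8, -12], "roll": 0, "fingers": 80}
    - {"travel": [12.6, 20.8, -12], "roll": 0, "fingers": 80}
    - {"travel": [12.6, 20.8, -12], "roll": 0, "fingers": 80}
    - {"travel": [12.6, 20.8, -12], "roll": 0, "fingers": 80}

```text
time_s: 46.0
tcp_pos: [0.5298, 0.228, 0.1669]
ee_rot: [[-1.0, 0.024, 0.0], [0.024, 1.0, 0.0], [-0.0, 0.0, -1.0]]
wrist_force: [0.1, 1.2, -0.7]
gripper_width: 0.734
```

Request:
arm_command:
  rows:
    - {"travel": [0, 0, 0], "roll": 0, "fingers": 80}
    - {"travel": [0, 0, 0], "roll": 0, "fingers": 80}
    - {"travel": [0, 0, 0], "roll": 0, "fingers": 80}

```text
time_s: 46.3
tcp_pos: [0.5311, 0.2263, 0.1665]
ee_rot: [[-1.0, 0.024, -0.0], [0.024, 1.0, -0.0], [0.0, -0.0, -1.0]]
wrist_force: [-0.1, -0.6, -0.4]
gripper_width: 0.797
```

Run:
```python
from h import *
placed()
plan((.5105,.262,.16,178.65))
im,d,W=shot('side')
for b in blobs(im,W,(5,120,80),(15,255,255),(.012,.09),10,(.3,.8,-.4,-.1)):print('or',b)
for b in blobs(im,W,(0,120,60),(5,255,255),(.06,.13),10,(.3,.8,.2,.35)):print('red',b)
cv2.imwrite('pics/s8c.png',cv2.resize(im[110:290,130:370],None,fx=3.3,fy=3.3)[:,:,::-1])
```

```text
placed top (side) (53, [0.6311, -0.0645, 0.0628], [634.0, -67.0], [25.0, 30.0])
placed top (side) (45, [0.6272, -0.004, 0.0623], [628.0, -5.0], [18.0, 27.0])
placed top (side) (54, [0.6275, 0.057, 0.0631], [630.0, 56.0], [27.0, 28.0])
placed top (side) (61, [0.6363, 0.1213, 0.0635], [637.0, 118.0], [24.0, 30.0])
placed top (top) (59, [0.6376, 0.1182, 0.0642], [638.0, 118.0], [27.0, 26.0])
placed top (top) (57, [0.631, 0.0536, 0.0643], [631.0, 53.0], [27.0, 24.0])
placed top (top) (57, [0.631, -0.0053, 0.0643], [632.0, -5.0], [27.0, 24.0])
placed top (top) (57, [0.6337, -0.0686, 0.065], [634.0, -69.0], [25.0, 26.0])
t 46.4 tcp [0.5313 0.2256 0.1664] yaw 178.6 w 0.797 F [-1.  -0.6  0.1] j6 -131
  travel [2.17, 3.58, 0.64] roll -0.1
or ([318, 166], 135, [0.4298, -0.2534, 0.0459], [431.0, -254.0], [27.0, 17.0], 8.6)
red ([183, 243], 206, [0.5059, 0.2675, 0.0916], [509.0, 265.0], [35.0, 35.0], 73.1)
```

View pics/s8c.png

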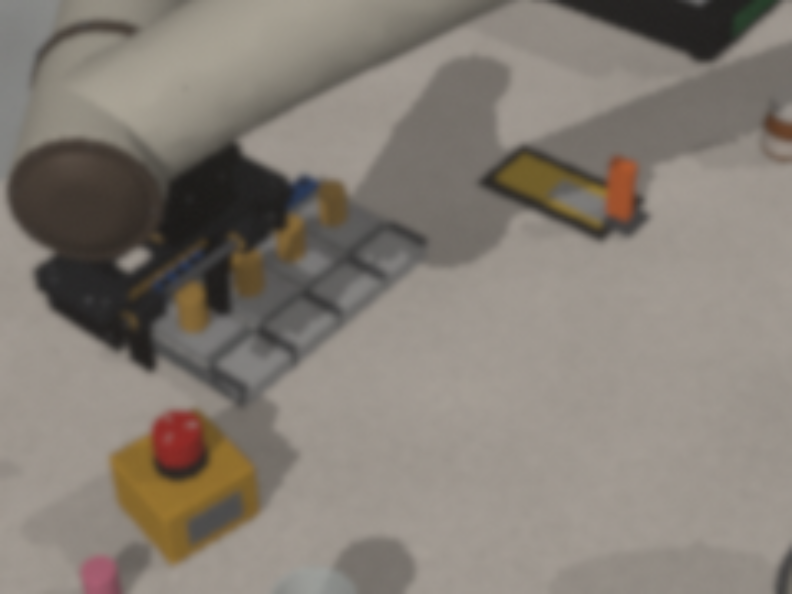

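All four weights stand on the panels. The lifter, at crop (620,195), has been knocked back and now straddles the near edge of the mat, so it has to be put back first.

Run:
```python
from h import *
im,d,W=shot('top')
for b in blobs(im,W,(5,120,80),(15,255,255),(.012,.09),10,(.3,.8,-.4,-.1)):print('or',b)
for b in blobs(im,W,(15,150,60),(32,255,255),(-.01,.012),10,(.3,.8,-.4,-.1)):print('mat',b)
hsv=cv2.cvtColor(im,cv2.COLOR_RGB2HSV)
m=(hsv[...,1]<60)&(hsv[...,2]>70)&(W[...,0]>.445)&(W[...,0]<.57)&(abs(W[...,1]+.26)<.022)&(W[...,2]<.02)
n,L,st,c=cv2.connectedComponentsWithStats(m.astype(np.uint8))
i=1+np.argmax(st[1:,4]);P=W[L==i]*1000
print(st[i],P.mean(0),cv2.minAreaRect(P[:,:2].astype(np.float32)))
cv2.imwrite('pics/t9c.png',cv2.resize(im[155:235,285:385],None,fx=6,fy=6)[:,:,::-1])
plan((.431,-.256,.15,178.65))
```

```text
or ([325, 209], 57, [0.429, -0.2544, 0.0567], [429.0, -256.0], [26.0, 20.0], 29.5)
mat ([324, 186], 393, [0.5138, -0.2626, 0.0047], [500.0, -262.0], [57.0, 126.0], 89.3)
[320 189   8  17 128] [ 476.53011953 -258.51288758    6.8275268 ] ((475.07318115234375, -259.35626220703125), (25.813085556030273, 56.190731048583984), 89.27837371826172)
t 46.5 tcp [0.5313 0.2256 0.1664] yaw 178.6 w 0.800 F [-0.7  0.5 -0.6] j6 -131
  travel [8.82, -48.4, 1.64] roll -0.1
```

View pics/t9c.png

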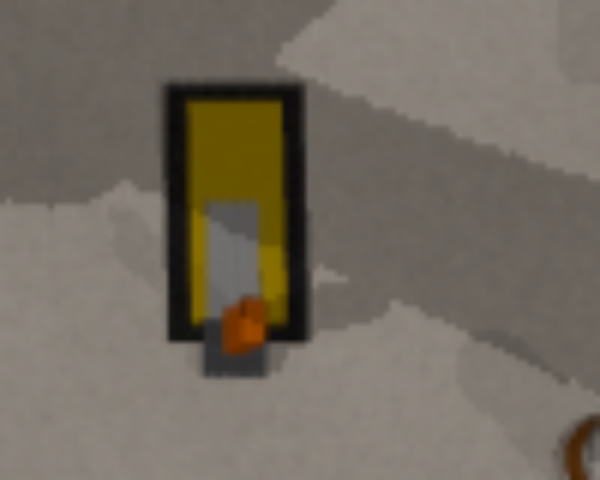

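The blade still lies straight along x, and only the heel at crop (235,345) hangs over the near edge. I'll pick it up again and move it forward.

Request:
arm_command:
  rows:
    - {"travel": [4.4, -24.2, -1], "roll": 0, "fingers": 45}
    - {"travel": [4.4, -24.2, -1], "roll": 0, "fingers": 45}
    - {"travel": [4.4, -24.2, -1], "roll": 0, "fingers": 45}
    - {"travel": [4.4, -24.2, -1], "roll": 0, "fingers": 45}
    - {"travel": [4.4, -24.2, -1], "roll": 0, "fingers": 45}
    - {"travel": [4.4, -24.2, -1], "roll": 0, "fingers": 45}

```text
time_s: 47.1
tcp_pos: [0.4794, -0.0189, 0.1768]
ee_rot: [[-1.0, 0.03, -0.001], [0.03, 1.0, -0.0], [0.001, -0.0, -1.0]]
wrist_force: [-0.2, 0.7, -0.6]
gripper_width: 0.462
```

Request:
arm_command:
  rows:
    - {"travel": [4.4, -24.2, 3], "roll": -0.8, "fingers": 45}
    - {"travel": [4.4, -24.2, 3], "roll": -0.8, "fingers": 45}
    - {"travel": [4.4, -24.2, 3], "roll": -0.8, "fingers": 45}
    - {"travel": [4.4, -24.2, 3], "roll": -0.8, "fingers": 45}
    - {"travel": [4.4, -24.2, 3], "roll": -0.8, "fingers": 45}
    - {"travel": [4.4, -24.2, 3], "roll": -0.8, "fingers": 45}
    - {"travel": [4.4, -24.2, 3], "roll": -0.8, "fingers": 45}

```text
time_s: 47.8
tcp_pos: [0.4312, -0.2564, 0.1462]
ee_rot: [[-1.0, 0.013, -0.001], [0.013, 1.0, 0.0], [0.001, 0.0, -1.0]]
wrist_force: [-0.1, -0.0, 0.0]
gripper_width: 0.454
```

Run:
```python
from h import *
im,d,W=shot('side')
for b in blobs(im,W,(5,120,80),(15,255,255),(.012,.09),10,(.3,.8,-.4,-.1)):print('or',b)
plan((.431,-.2575,.043,179.5))
```

```text
or ([318, 167], 131, [0.4296, -0.2532, 0.0458], [431.0, -253.0], [27.0, 16.0], 14.6)
t 47.9 tcp [ 0.4316 -0.2554  0.1465] yaw 179.4 w 0.449 F [ 0.3 -0.7  0.9] j6 -79
  travel [0.06, -0.21, 10.35] roll -0.1
```

Request:
arm_command:
  rows:
    - {"travel": [0, -0.2, 4], "roll": 0, "fingers": 45}
    - {"travel": [0, -0.2, 8], "roll": 0, "fingers": 45}
    - {"travel": [0, -0.2, 10.3], "roll": 0, "fingers": 45}
    - {"travel": [0, -0.2, 10.3], "roll": 0, "fingers": 45}
    - {"travel": [0, -0.2, 10.3], "roll": 0, "fingers": 45}
    - {"travel": [0, -0.2, 10.3], "roll": 0, "fingers": 0}
    - {"travel": [0, -0.2, 10.3], "roll": 0, "fingers": 0}
    - {"travel": [0, -0.2, 10.3], "roll": 0, "fingers": 0}
    - {"travel": [0, -0.2, 10.3], "roll": 0, "fingers": 0}
    - {"travel": [0, -0.2, 10.3], "roll": 0, "fingers": 0}

```text
time_s: 48.85
tcp_pos: [0.432, -0.2572, 0.0443]
ee_rot: [[-1.0, 0.009, 0.001], [0.009, 1.0, -0.0], [-0.001, -0.0, -1.0]]
wrist_force: [-0.1, 0.9, 2.9]
gripper_width: 0.156
```

Request:
arm_command:
  rows:
    - {"travel": [0, 0, -1], "roll": 0, "fingers": 0}
    - {"travel": [0, 0, -2], "roll": 0, "fingers": 0}
    - {"travel": [-2, 0, -2], "roll": 0, "fingers": 0}
    - {"travel": [-4.3, -0.3, -2], "roll": 0, "fingers": 0}
    - {"travel": [-4.3, -0.3, -2], "roll": 0, "fingers": 0}
    - {"travel": [-4.3, -0.3, -2], "roll": 0, "fingers": 0}
    - {"travel": [-4.3, -0.3, -1], "roll": 0, "fingers": 0}
    - {"travel": [-4.3, -0.3, -0.4], "roll": 0, "fingers": 0}
    - {"travel": [-4.3, -0.3, -0.2], "roll": 0, "fingers": 0}
    - {"travel": [-4.3, -0.3, -0.2], "roll": 0, "fingers": 0}

```text
time_s: 49.85
tcp_pos: [0.474, -0.2604, 0.0452]
ee_rot: [[-1.0, 0.009, -0.001], [0.009, 1.0, 0.0], [0.001, 0.0, -1.0]]
wrist_force: [-0.4, -0.3, -0.3]
gripper_width: 0.162
```

Request:
arm_command:
  rows:
    - {"travel": [0, 0, 0.1], "roll": 0, "fingers": 0}
    - {"travel": [0, 0, 0.2], "roll": 0, "fingers": 0}
    - {"travel": [0, 0, 0.2], "roll": 0, "fingers": 0}

```text
time_s: 50.15
tcp_pos: [0.4748, -0.2606, 0.0443]
ee_rot: [[-1.0, 0.009, 0.0], [0.009, 1.0, -0.0], [-0.0, -0.0, -1.0]]
wrist_force: [-1.0, 0.9, 3.3]
gripper_width: 0.16
```

Request:
arm_command:
  rows:
    - {"travel": [0, 0, 0], "roll": 0, "fingers": 45}
    - {"travel": [0, 0, 0], "roll": 0, "fingers": 45}
    - {"travel": [0, 0, 0], "roll": 0, "fingers": 45}
    - {"travel": [0, 0, -4], "roll": 0, "fingers": 45}
    - {"travel": [0, 0, -8], "roll": 0, "fingers": 45}
    - {"travel": [0, 0, -13], "roll": 0, "fingers": 45}
    - {"travel": [-1.8, 26, -13], "roll": 0, "fingers": 80}
    - {"travel": [-1.8, 26, -13], "roll": 0, "fingers": 80}
    - {"travel": [-1.8, 26, -13], "roll": 0, "fingers": 80}
    - {"travel": [-1.8, 26, -13], "roll": 0, "fingers": 80}

```text
time_s: 51.15
tcp_pos: [0.4901, -0.0594, 0.1739]
ee_rot: [[-1.0, 0.01, 0.001], [0.01, 1.0, 0.0], [-0.001, 0.0, -1.0]]
wrist_force: [1.2, -0.4, -0.3]
gripper_width: 0.725
```

Request:
arm_command:
  rows:
    - {"travel": [-1.8, 30, 0], "roll": -30, "fingers": 80}
    - {"travel": [-1.8, 30, 0], "roll": -30, "fingers": 80}
    - {"travel": [-1.8, 30, 0], "roll": -30, "fingers": 80}
    - {"travel": [-1.8, 30, 0], "roll": -30, "fingers": 80}
    - {"travel": [-1.8, 30, 0], "roll": -30, "fingers": 80}
    - {"travel": [-1.8, 30, 0], "roll": -30, "fingers": 80}
    - {"travel": [-1.8, 30, 0], "roll": -30, "fingers": 80}
    - {"travel": [-1.8, 30, 0], "roll": -30, "fingers": 80}
    - {"travel": [-1.8, 30, 0], "roll": -30, "fingers": 80}
    - {"travel": [-1.8, 30, 0], "roll": -30, "fingers": 80}

```text
time_s: 52.15
tcp_pos: [0.5109, 0.2374, 0.1737]
ee_rot: [[-0.871, -0.491, -0.0], [-0.491, 0.871, -0.0], [0.0, -0.0, -1.0]]
wrist_force: [0.3, 0.3, -0.4]
gripper_width: 0.802
```

Run:
```python
from h import *
im,d,W=shot('top')
for b in blobs(im,W,(5,120,80),(15,255,255),(.012,.09),10,(.3,.8,-.4,-.1)):print('or',b)
placed()
plan((.5105,.262,.085,-150))
```

```text
or ([327, 195], 29, [0.472, -0.2585, 0.0701], [474.0, -257.0], [11.0, 26.0], 87.7)
placed top (side) (49, [0.632, -0.065, 0.0627], [633.0, -65.0], [23.0, 27.0])
placed top (side) (61, [0.6298, -0.0027, 0.0631], [631.0, -4.0], [27.0, 26.0])
placed top (side) (65, [0.6299, 0.0558, 0.0631], [631.0, 55.0], [26.0, 28.0])
placed top (top) (56, [0.6381, 0.1183, 0.0647], [638.0, 119.0], [27.0, 25.0])
placed top (top) (58, [0.6307, 0.0535, 0.0644], [631.0, 54.0], [26.0, 24.0])
placed top (top) (56, [0.6313, -0.0058, 0.0645], [631.0, -7.0], [23.0, 27.0])
placed top (top) (57, [0.6339, -0.0685, 0.0641], [635.0, -69.0], [26.0, 26.0])
t 52.3 tcp [0.5111 0.2377 0.1739] yaw -150.6 w 0.799 F [-1.   0.4  0.1] j6 -102
  travel [-1.14, 2.15, 8.89] roll -0.6
```

Request:
arm_command:
  rows:
    - {"travel": [-1.14, 2.15, 0], "roll": 0, "fingers": 80}
    - {"travel": [-1.14, 2.15, 2], "roll": 0, "fingers": 80}
    - {"travel": [-1.14, 2.15, 5], "roll": 0, "fingers": 80}
    - {"travel": [-1.14, 2.15, 8], "roll": 0, "fingers": 80}
    - {"travel": [-1.14, 2.15, 8.8], "roll": 0, "fingers": 80}
    - {"travel": [-1.14, 2.15, 8.8], "roll": 0, "fingers": 80}
    - {"travel": [-1.14, 2.15, 8.8], "roll": 0, "fingers": 30}
    - {"travel": [-1.14, 2.15, 8.8], "roll": 0, "fingers": 30}
    - {"travel": [-1.14, 2.15, 8.8], "roll": 0, "fingers": 30}
    - {"travel": [-1.14, 2.15, 8.8], "roll": 0, "fingers": 30}

```text
time_s: 53.3
tcp_pos: [0.5107, 0.2633, 0.0866]
ee_rot: [[-0.871, -0.492, 0.001], [-0.492, 0.871, 0.001], [-0.002, 0.0, -1.0]]
wrist_force: [0.8, 0.3, 0.8]
gripper_width: 0.523
```

Request:
arm_command:
  rows:
    - {"travel": [0, 0, 0], "roll": 0, "fingers": 30}
    - {"travel": [0, 0, 0], "roll": 0, "fingers": 30}
    - {"travel": [0, 0, 0], "roll": 8, "fingers": 30}
    - {"travel": [0, 0, 0], "roll": 16, "fingers": 30}
    - {"travel": [0, 0, 0], "roll": 24, "fingers": 30}
    - {"travel": [0, 0, 0], "roll": 32, "fingers": 30}
    - {"travel": [0, 0, 0], "roll": 37, "fingers": 30}
    - {"travel": [0, 0, 0], "roll": 37, "fingers": 30}
    - {"travel": [0, 0, 0], "roll": 37, "fingers": 30}

```text
time_s: 54.2
tcp_pos: [0.5113, 0.2619, 0.0869]
ee_rot: [[-0.991, 0.131, 0.002], [0.13, 0.991, -0.001], [-0.002, -0.001, -1.0]]
wrist_force: [1.4, -4.8, 5.7]
gripper_width: 0.451
```

Request:
arm_command:
  rows:
    - {"travel": [0, 0, 0], "roll": 37, "fingers": 80}
    - {"travel": [0, 0, 0], "roll": 0, "fingers": 80}
    - {"travel": [0, 0, 0], "roll": 0, "fingers": 80}
    - {"travel": [0, 0, 0], "roll": 0, "fingers": 80}
    - {"travel": [0, 0, -4], "roll": 0, "fingers": 80}
    - {"travel": [0, 0, -8], "roll": 0, "fingers": 80}
    - {"travel": [0, 0, -12], "roll": 0, "fingers": 80}
    - {"travel": [0, -20, -12], "roll": 0, "fingers": 80}
    - {"travel": [0, -20, -12], "roll": 0, "fingers": 80}
    - {"travel": [0, -20, -12], "roll": 0, "fingers": 80}

```text
time_s: 55.2
tcp_pos: [0.4901, 0.1132, 0.2061]
ee_rot: [[-0.991, 0.132, 0.001], [0.132, 0.991, 0.001], [-0.001, 0.001, -1.0]]
wrist_force: [1.6, -1.2, -0.2]
gripper_width: 0.808
```

Request:
arm_command:
  rows:
    - {"travel": [0, -10, 0], "roll": 0, "fingers": 80}
    - {"travel": [0, -10, 0], "roll": 0, "fingers": 80}
    - {"travel": [0, -10, 0], "roll": 0, "fingers": 80}
    - {"travel": [0, -10, 0], "roll": 0, "fingers": 80}

```text
time_s: 55.6
tcp_pos: [0.4776, 0.0143, 0.206]
ee_rot: [[-0.991, 0.135, 0.001], [0.135, 0.991, 0.0], [-0.001, 0.0, -1.0]]
wrist_force: [-0.2, -0.0, 0.3]
gripper_width: 0.799
```

Run:
```python
from h import *
plan()
im,d,W=shot('top')
for b in blobs(im,W,(0,120,60),(5,255,255),(.06,.13),10,(.3,.8,-.5,.5)):print('red',b)
for b in blobs(im,W,(5,120,80),(15,255,255),(.012,.09),10,(.3,.8,-.4,-.1)):print('or',b)
im2,d,W=shot('side')
for b in blobs(im2,W,(0,120,60),(5,255,255),(.06,.13),10,(.3,.8,.2,.5)):print('red',b)
for b in blobs(im2,W,(5,120,80),(15,255,255),(.012,.09),10,(.3,.8,-.4,-.1)):print('or',b)
placed()
a=cv2.resize(im[110:260,90:410],None,fx=2.4,fy=2.4);b=cv2.resize(im2[120:290,110:400],(768,220*2-200+0))
b=cv2.resize(im2[130:270,110:400],None,fx=1.6,fy=1.6);b=cv2.copyMakeBorder(b,0,0,0,768-b.shape[1],cv2.BORDER_CONSTANT)
cv2.imwrite('pics/f.png',np.vstack([a,b])[:,:,::-1])
```

```text
t 55.6 tcp [0.4776 0.0143 0.206 ] yaw 172.3 w 0.799 F [-0.2 -0.   0.3] j6 -119
red ([164, 179], 10, [0.5229, 0.2699, 0.1075], [523.0, 270.0], [5.0, 16.0], 18.5)
red ([106, 228], 62, [0.3668, 0.449, 0.1086], [366.0, 450.0], [24.0, 24.0], 39.1)
or ([325, 196], 51, [0.4715, -0.2562, 0.0594], [472.0, -258.0], [24.0, 11.0], 0.6)
red ([183, 241], 203, [0.5061, 0.2672, 0.1009], [510.0, 264.0], [35.0, 38.0], 71.6)
red ([169, 319], 107, [0.3646, 0.4528, 0.1085], [367.0, 451.0], [21.0, 24.0], 42.7)
or ([307, 161], 136, [0.4729, -0.2561, 0.0454], [471.0, -258.0], [28.0, 20.0], 37.1)
placed top (side) (58, [0.633, -0.0666, 0.0628], [635.0, -68.0], [25.0, 26.0])
placed top (side) (62, [0.6301, -0.0031, 0.0633], [633.0, -4.0], [28.0, 26.0])
placed top (side) (68, [0.6298, 0.0558, 0.0625], [633.0, 53.0], [27.0, 29.0])
placed top (side) (68, [0.6367, 0.1207, 0.0632], [638.0, 119.0], [25.0, 26.0])
placed top (top) (56, [0.6382, 0.1182, 0.0642], [640.0, 119.0], [27.0, 26.0])
placed top (top) (27, [0.6366, 0.0565, 0.0646], [637.0, 57.0], [12.0, 25.0])
placed top (top) (32, [0.6362, -0.0079, 0.0644], [637.0, -9.0], [27.0, 17.0])
placed top (top) (58, [0.6335, -0.0685, 0.0647], [634.0, -68.0], [26.0, 26.0])
```

View pics/f.png

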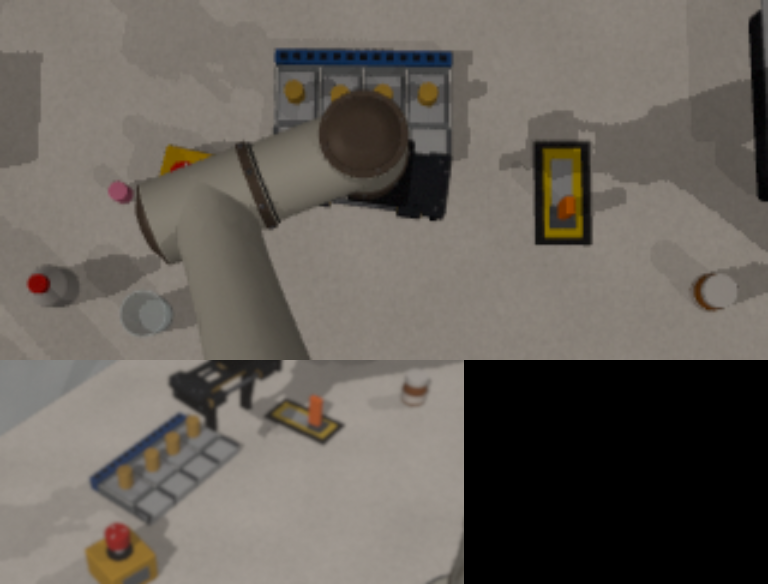

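Everything is in place. The weights are upright on the four steel faces, the lifter is on the mat at (565,195), the red head is up at z ≈ 0.107 m, and the bystanders haven't been touched. I'm handing the job in.

```bash
python3 -c "
from h import *
print(finish_job())"
```

```text
the job is handed in; nothing more can be done
None
```

The job is done and handed in after about 56 s of robot time; no verdict was reported.

- **Button down:** I pushed the red button until it latched. Its top measured about 96 mm afterwards, against 107 mm when up.
- **Panels:** I tipped all four over the step with the lifter. Their top surfaces measured about 27 mm high, which is right for lying flat on the deck, and the picture shows them steel face up. The outer-left one slid about 6 mm further from the step than the others but is still flat on the deck.
- **Weights:** One brass weight stands upright near the middle of each panel, with tops at about 64 mm. By my measurements each is within about 3 mm of the panel's centre.
- **Lifter:** I put it back on its mat before placing the weights, since the gripper had to be free to carry them. It was then knocked about 4 cm towards the robot, so I picked it up and put it back before the final twist.
- **Button up:** I twisted the button clockwise by about 37° and let go. Its top was back at about 107 mm.

In the last check the lifter stood upright on the mat with the blade along it, the robot touched nothing, and the beaker, jar, bottle and pink decoy were not handled. The arm partly hid the button and the two middle weights from the top camera in that check, but the side camera showed them in place.

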